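# Aim the bench magnifier at a clamped knife's edge

### The job

The knife in the sharpening jig is ready to have its edge inspected. Swing the bench magnifier's arm round to the knife and tilt its lens so that the lens faces the middle of the cutting edge squarely, the straight line through the lens centre at right angles to the glass meeting the edge midway between the two clamps. Do not touch the knife or the jig, do not disturb the other things on the bench, and leave the magnifier standing still.

Things in the scene. Friction and masses are not known exactly. Their poses are not given: they have to be found in the camera images.
- jig: guided knife-sharpening jig, fixed, not to be touched. Origin on the bench under the middle of the cutting edge. Its foot (130 x 300 mm), bearing pillar and rack column (288 mm high, 362 mm out) lie to its -y, a parked guide rod at y -332 mm. The knife lies level 120 mm up, edge to +y, point to +x (68 mm out), wooden handle to -x (176 mm out, 20 mm thick); clamps grip its spine at x -32 and +32 mm
- edge_mid (a point): the spot to inspect: middle of the knife's cutting edge, 120 mm above the bench, midway between the two clamps; its axes are those of the jig
- magnifier: bench magnifier's fixed part: round grey foot 124 mm in diameter, steel column 16 mm thick and 268 mm high. Origin on the bench on the column's axis. A collar on the column (34 mm in diameter, 26 mm high, centred 250 mm up, with a black thumb knob at its back, to 38 mm from the axis) carries the arm
- rod_mid (a point): point on the middle line of the magnifier's arm, 250 mm above the bench, 100 mm out from the column's axis. The arm is a level steel rod 12 mm thick, bare from 17 to 125 mm out, then a flat fork of 10 mm bar: cross bar 135 mm out, side bars 64 mm either side of the middle, 164 mm wide over the black thumb knobs at the lens. -x points out along the arm, y across it
- lens_centre (a point): centre of the lens, on the tilt axis, 250 mm above the bench, 210 mm out from the column's axis. Glass in a black ring 100 mm in outer diameter, 14 mm thick, 20 mm clear of the fork's cross bar. z is the lens axis, square to the glass, upward when level; y is the tilt axis, level, across the arm; x points to the column when the lens is level
- magnifier_arm (a joint): swivel of the arm about the column, rad; 0 when the arm points to the -x of magnifier, growing as it swings to that body's +y (clockwise from above); -0.6 to 1.4. Held by friction: it moves at about 0.25 N m (2.5 N sideways at 100 mm out) and stays where it is left
- magnifier_lens (a joint): tilt of the lens in the fork, rad; 0 when level, positive with the rim away from the column raised (z leans towards the column), negative with that rim lowered; -1.2 to 1.2. Balanced and held by friction: it moves at about 0.1 N m (2 to 3 N pressed on the rim) and stays where it is left
- stone_a: loose sharpening plate, 160 x 26 x 9 mm, grey on an aluminium backing, lying flat; origin at the centre of its underside, x along it
- stone_b: loose sharpening plate, 150 x 30 x 9 mm, brown-red on an aluminium backing, lying flat; origin at the centre of its underside, x along it
- screwdriver: loose screwdriver with a black handle, 200 mm long, lying flat; x along it
- hex_key: loose L-shaped hex key, 90 x 30 mm, 6 mm thick, lying flat
- angle_cube: loose grey digital angle gauge, 32 x 58 x 58 mm, standing on its base; origin at the centre of its underside
- oil_vial: loose small amber oil vial, 30 mm in diameter and 70 mm tall, standing; origin at the centre of its underside
- pliers: loose pliers with black handles, 150 mm long, lying flat; origin under the pivot, jaws to +x

How it is judged:
By the outcome, as a careful person would: the job done as asked, in the order asked, and still so for the second after the job is handed in, with the robot touching nothing.
It also fails if it takes over 45 s, if anything falls off the work surface, if the arm or the gripper's body presses on something with over 40 N, if the wrist force passes 120 N, or if a joint passes its speed limit or range.

### The arm

A 6-joint arm with a two-finger parallel gripper is mounted at the origin on the work surface. World frame = base frame: x ahead of the robot, y to its left, z up, the work surface at z = 0. Lengths are in m, angles in rad, forces in N, time in s.
With the tool pointing down it reaches from about 0.35 to 0.975 m from the base axis. Payload 4.9 kg.
Tool frame: the origin (TCP) lies at the very end of the fingers, on their centre line; the grasp point (between the pads) lies 19 mm behind it; z points along the fingers, y is the direction in which the jaws open and shut (so a half turn about z gives the same grasp; the last joint's range is limited). The gripper opens to 85 mm and grips with 20 to 120 N. Pads are 22 mm wide; open, the fingers measure 114 mm over their backs; the gripper's body (76 mm by 85 mm) begins 54 mm behind the grasp point. The pads swing forward as they close: fully open they stand 13 mm farther back than shut.
Start: joints at [-1.344, 0.053, 1.613, -0, 1.476, -0.119], TCP at [0.212, -0.588, 0.231] pointing down, gripper open.
Joint ranges: [-3.01, 3.01], [-1.01, 2.22], [0.06, 2.58], [-1.02, 4.17], [0.09, 2.62], [-3.14, 3.14]. Speed limits (rad/s): [2.57, 2.57, 3.14, 3.14, 3.14, 3.14].

### API

Orientations are given as a unit quaternion [w, x, y, z].
In Python, from plant import state, grab_frame, camera_model, job_done, search_frame, masks_of, place_of gives the robot as it stands.
- The arm moves only by the tool drive_tool, never from a script. Its argument "series" is a list of rows, each a list of 2 entries, a list of its own where there are three numbers: the shift along the world's x, y, z in m, then the turn, a rotation vector about the world's x, y, z in degrees. A call has 1 to 8 rows; each row is the pose to reach, as a shift and turn from the pose commanded when the call began; what a row does not reach only later rows make up. A row lasts 1/10 s, in which the tool goes at most 50 mm and 8.59 degrees, less where a joint would pass 70% of its speed; a pose out of reach is approached as far as the arm can. A call with a gripper value outside its range is refused whole. "fingers" is the closure, from -1 (fully open) to 1 (shut), so that 0 is half open, set as the call begins (left out, the last holds). The fingers move at their own pace and stop on an object; the grip force is fixed at half the most. Time passes only in rows, so rows that repeat a pose let the fingers close. It gives the time, the measured TCP pose, the force and the opening at its end, in the units of the state.
- state(): the state, without advancing time (a new reading comes with each control period).
- grab_frame(name): name is "side" or "top" or "wrist"; returns the picture (400x640x3 uint8, red, green, blue); there is no depth.
- camera_model(name): a dict with "fovy" (degrees; the focal length in pixels is half the picture's height over the tangent of half this angle, whatever the lens; pixels are square), "cx", "cy" (the principal point, pixels), "D" ([k1, k2, p1, p2, k3] as OpenCV has them; the pictures are not rectified), "rvec" (rotation vector, rad) and "tvec" (3), from world to camera coordinates, as OpenCV has them. Camera axes: x right, y down, z forward; pixel columns grow to the right and rows downward; lengths in m; the calibration is good to about 2 mm. A picture is of the moment at which its call begins: read the wrist's pose just before it. camera_model takes no time and is no camera call; for the wrist camera it gives the pose at the moment of the call.
- job_done(): hands the job in, once; it reports no verdict.
Trained networks look in the newest picture that a camera, given by its name, has taken for a name from the list of things; names that differ only in an ending like _2 or _b are one class to them, and where a whole thing is asked for, a point or a joint stands for the part that bears it (a point fixed in the world has none). Each returns a list of dicts, best first, with "confidence" (0 to 1); they miss things now and then, are a little off and sometimes report something else, mostly with a low value. They report only what shows in the picture. A call takes as long as a camera call.
- search_frame(camera, name): "location" ([x, y, z] in m, in world coordinates, good to about 4 mm: the middle of the surface that is visible of it).
- masks_of(camera, name): "pixels" (400x640 bool, what is visible of it).
- place_of(camera, name): "location" ([x, y, z] in m, in world coordinates, good to about 4 mm: a listed point, or the origin of a listed thing).
The state is a dict: "time": time; "joint_pos": joint angles; "joint_vel": joint speeds; "joint_efforts": joint torques, N m; "tool_pos": TCP position; "tool_rot": TCP orientation; "contact_force": force on the tool from outside, world axes, zero at the start; "ft_torque": the same for the moment, N m; "gripper_width": opening from 0.0 (shut) to 1.0 (fully open).
Only numpy, scipy, OpenCV 4.12 (cv2) and the standard library are available. Lean on these libraries where they do the work, as an engineer would, in place of code of your own. Each camera call takes 0.05 s, during which the arm holds its last target.

## Working session

There is one attempt and no reset: what is moved stays moved. The work goes in short steps, Python scripts to look and compute and a tool call to move; the robot and the scene stay as the last step left them, time stands still between calls to the robot, and variables do not carry over. Pictures are saved under pics/ and viewed, and the job is handed in when it is done.

Besides the shell and the picture viewer there is one more tool, called after ">>>" as name([rows], argument=value, ...), one row to a line, values as JSON. drive_tool: Moves the arm, as the interface text tells. Its arguments: {"type":"object","properties":{"series":{"type":"array","items":{"type":"array"}},"fingers":{"type":"number"}},"required":["series"]}

```bash
ls; mkdir -p pics
python3 - <<'E'
from plant import *
import cv2
s=state(); print({k:(v if not hasattr(v,'__len__') else [round(float(x),4) for x in v]) for k,v in s.items()})
for c in ['side','top','wrist']:
    f=grab_frame(c); cv2.imwrite(f'pics/{c}0.png',f[:,:,::-1])
    m=camera_model(c); print(c,m)
    for n in ['jig','edge_mid','magnifier','rod_mid','lens_centre']:
        r=place_of(c,n); print(n,[(x['location'],round(x['confidence'],2)) for x in r[:2]])
E
```

```text
pics
{'time': 0.0, 'joint_pos': [-1.344, 0.0534, 1.6143, 0.0, 1.476, -0.119], 'joint_vel': [-0.0025, 0.0001, -0.0004, -0.0013, -0.0003, 0.0017], 'joint_efforts': [0.0002, -39.3675, -37.0178, -0.0001, 0.007, -0.0], 'tool_pos': [0.2117, -0.5874, 0.23], 'tool_rot': [-0.0011, 0.9851, 0.172, -0.0001], 'contact_force': [-0.6335, 0.4095, 0.1512], 'ft_torque': [-0.0151, -0.0011, 0.0227], 'gripper_width': 0.9978344002067839}
side {'fovy': 47.50216409106112, 'cx': 310.9747444857675, 'cy': 203.5978726617789, 'D': array([0.0099588, 0.       , 0.       , 0.       , 0.       ]), 'rvec': array([ 0.92752236, -2.45596738,  1.13717083]), 'tvec': array([0.42949069, 0.34804458, 0.78256192])}
jig []
edge_mid [([0.5321, 0.0076, 0.1183], 0.9)]
magnifier [([0.7115, -0.0051, -0.0021], 0.59), ([0.581, 0.1526, 0.2532], 0.16)]
rod_mid [([0.6471, 0.0731, 0.2507], 0.88)]
lens_centre [([0.5817, 0.1531, 0.253], 0.7)]
top {'fovy': 55.20308729244535, 'cx': 316.6207888737959, 'cy': 197.77508735045419, 'D': array([-0.01389366,  0.        ,  0.        ,  0.        ,  0.        ]), 'rvec': array([ 2.16063202, -2.19717249,  0.10527205]), 'tvec': array([0.02486477, 0.53959294, 0.95317739])}
jig [([0.5361, 0.0069, 0.0045], 0.59)]
edge_mid [([0.539, 0.0099, 0.1165], 0.75)]
magnifier [([0.7125, -0.0012, -0.0017], 0.83)]
rod_mid [([0.6511, 0.0746, 0.2513], 0.94), ([0.6203, 0.3025, -0.0013], 0.15)]
lens_centre [([0.5796, 0.1504, 0.2495], 0.79)]
wrist {'fovy': 68.87582171995696, 'cx': 317.7548952879664, 'cy': 197.3983304453566, 'D': array([-0.03686762,  0.        ,  0.        ,  0.        ,  0.        ]), 'rvec': array([-2.36028843,  1.66098983,  0.25139255]), 'tvec': array([-0.6245713 , -0.03737079,  0.37990336])}
jig []
edge_mid []
magnifier []
rod_mid []
lens_centre []
```

View pics/side0.png

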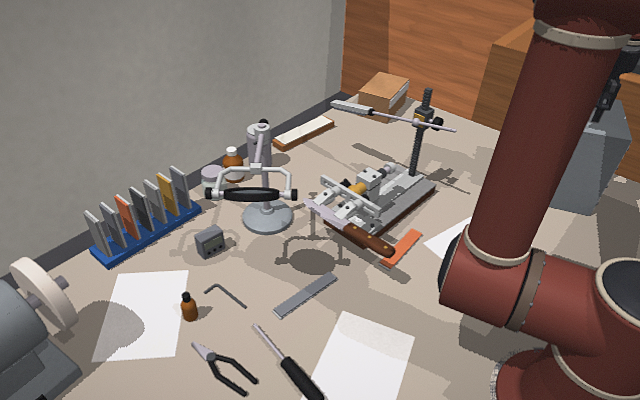

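View pics/top0.png

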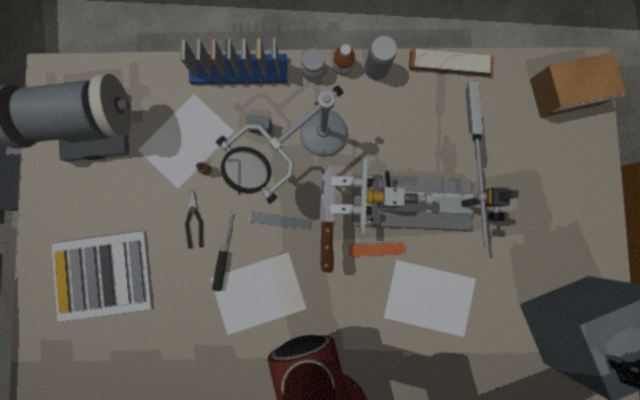

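```bash
cat > h.py <<'E'
from plant import *
import numpy as np, cv2
def proj(m,P):
    f=200/np.tan(np.radians(m['fovy'])/2)
    K=np.array([[f,0,m['cx']],[0,f,m['cy']],[0,0,1.]])
    return cv2.projectPoints(np.asarray(P,float).reshape(-1,1,3),m['rvec'],m['tvec'],K,np.array(m['D']))[0].reshape(-1,2)
def ray(m,uv):
    f=200/np.tan(np.radians(m['fovy'])/2)
    K=np.array([[f,0,m['cx']],[0,f,m['cy']],[0,0,1.]])
    n=cv2.undistortPoints(np.array([[uv]],float),K,np.array(m['D']))[0,0]
    R=cv2.Rodrigues(m['rvec'])[0]
    return -R.T@m['tvec'], R.T@np.array([n[0],n[1],1])
def at_z(m,uv,z):
    o,d=ray(m,uv); return o+d*(z-o[2])/d[2]
def crop(img,x0,y0,w,h,s,name):
    c=img[y0:y0+h,x0:x0+w,::-1]; cv2.imwrite(name,cv2.resize(c,None,fx=s,fy=s,interpolation=cv2.INTER_CUBIC))
E
python3 - <<'E'
from h import *
a=cv2.imread('pics/side0.png')[:,:,::-1]; b=cv2.imread('pics/top0.png')[:,:,::-1]
crop(a,190,110,220,160,3.6,'pics/s1.png'); crop(np.clip(b.astype(int)*2,0,255).astype(np.uint8),200,80,200,150,4,'pics/t1.png')
for c in ['side','top']:
    m=camera_model(c); R=cv2.Rodrigues(m['rvec'])[0]; print(c,-R.T@m['tvec'])
    for z,n in [((.536,.009,.12),'edge'),((.712,-.003,.25),'col'),((.58,.152,.25),'lens')]:
        print(n,proj(m,z).round(1))
for c in ['side','top']:
    grab_frame(c)
    for n in ['lens_centre','magnifier_lens','jig','stone_a']:
        r=masks_of(c,n)
        for i,x in enumerate(r[:2]):
            ys,xs=np.nonzero(x['pixels']); print(c,n,round(x['confidence'],2),len(xs),xs.min(),xs.max(),ys.min(),ys.max())
            cv2.imwrite(f'pics/m_{c}_{n}_{i}.png',x['pixels'].astype(np.uint8)*255)
    print([ (x['location'],x['confidence']) for x in place_of(c,'edge_mid')],[ (x['location'],x['confidence']) for x in place_of(c,'lens_centre')],state()['time'])
E
```

```text
side [0.09201769 0.56649219 0.7672156 ]
edge [[320.8 216.7]]
col [[263.1 131.8]]
lens [[252.9 192. ]]
top [0.45266654 0.02345525 0.99743109]
edge [[319.9 195.7]]
col [[325.2 102.3]]
lens [[248.  168.5]]
side lens_centre 0.94 774 219 281 186 201
side lens_centre 0.62 3695 204 296 119 234
side magnifier_lens 0.74 840 218 282 187 202
side magnifier_lens 0.72 374 180 197 292 321
side jig 0.64 8364 303 456 87 257
side jig 0.37 151 204 245 284 308
side stone_a 0.94 606 380 421 229 271
side stone_a 0.83 936 272 336 272 318
[([0.5404, 0.0098, 0.1187], 0.96)] [([0.5802, 0.1525, 0.2518], 0.83)] 1.25
top magnifier_lens 0.55 1910 220 271 146 193
top jig 0.59 10165 319 517 82 272
top stone_a 0.93 583 250 310 213 228
top stone_a 0.85 710 346 405 242 256
[([0.5411, 0.0095, 0.1154], 0.82), ([0.7309, 0.1578, 0.0037], 0.54)] [([0.5813, 0.1516, 0.2487], 0.67), ([0.7309, 0.1603, 0.0032], 0.53)] 1.6
```

View pics/s1.png

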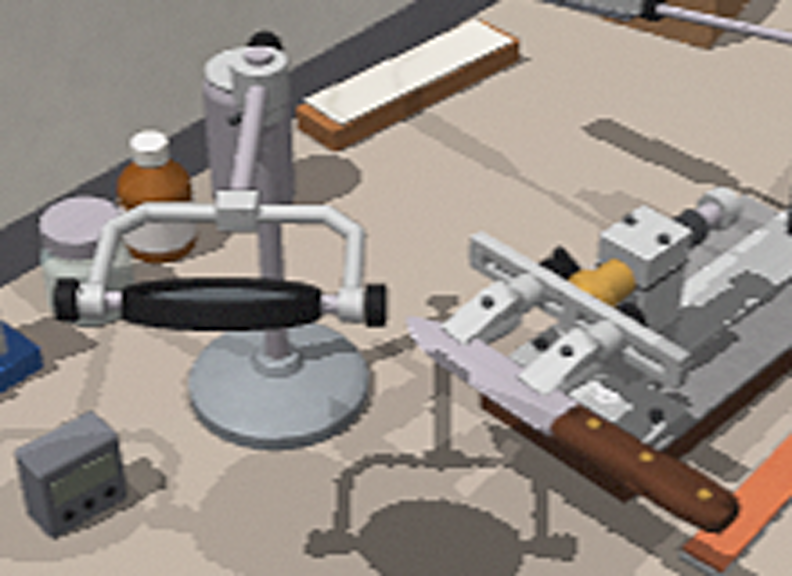

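View pics/t1.png

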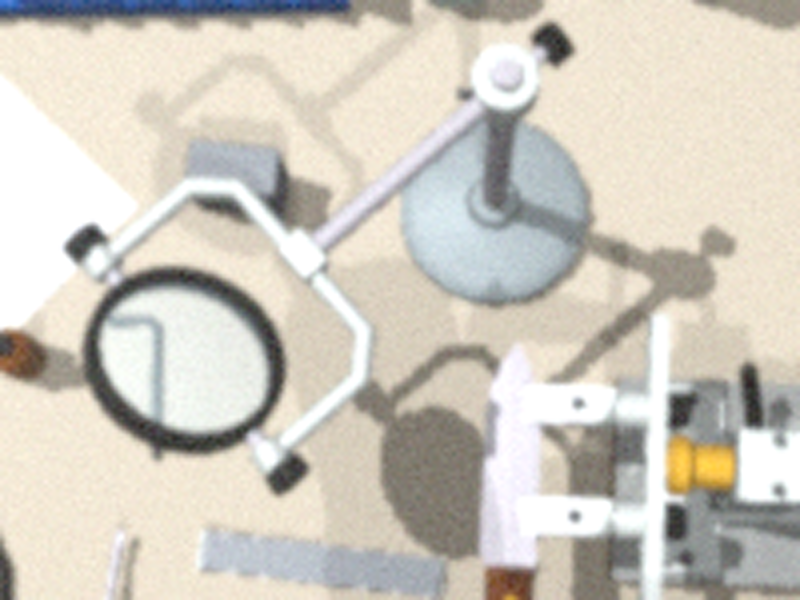

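```bash
cat >> h.py <<'E'
def cyl(c,az,t,R=.05,h=.014):
    # az: direction out along arm; lens x points to the column
    o=np.array([np.cos(az),np.sin(az),0]);up=np.array([0,0,1.])
    z=up*np.cos(t)-o*np.sin(t)  # positive: leans to column
    y=np.cross(up,-o); x=np.cross(y,z)
    a=np.linspace(0,2*np.pi,72,endpoint=False)[:,None]
    p=R*(np.cos(a)*x+np.sin(a)*y)
    return np.vstack([c+p+z*h/2,c+p-z*h/2]),z
def sil(m,c,az,t):
    P,_=cyl(c,az,t); h=cv2.convexHull(proj(m,P).astype(np.float32))
    im=np.zeros((400,640),np.uint8); cv2.fillPoly(im,[np.round(h*16).astype(np.int32)],255,cv2.LINE_AA,4); return im/255.
E
python3 - <<'E'
from h import *
from scipy.optimize import minimize
ms,mt=camera_model('side'),camera_model('top')
for uv in [(321.75,194.5),(342,193.5)]: print(at_z(mt,uv,.12))
A=cv2.imread('pics/m_side_lens_centre_0.png',0)/255.; B=cv2.imread('pics/m_top_magnifier_lens_0.png',0)/255.
def iou(a,b): return np.minimum(a,b).sum()/np.maximum(a,b).sum()
def f(p):
    c=np.array([p[0],p[1],p[2]])
    return 2-iou(sil(ms,c,p[3],p[4]),A)-iou(sil(mt,c,p[3],p[4]),B)
best=[]
for t0 in (-.6,-.3,0,.3,.6):
    r=minimize(f,[.58,.152,.25,2.277,t0],method='Nelder-Mead',options=dict(initial_simplex=np.array([[.58,.152,.25,2.277,t0]]+[list(np.array([.58,.152,.25,2.277,t0])+np.eye(5)[i]*s) for i,s in enumerate([.008,.008,.008,.1,.2])]),maxiter=400))
    print(t0,r.x.round(4),r.fun)
E
```

```text
[0.53871854 0.00461547 0.12      ]
[ 0.54026861 -0.04213078  0.12      ]
-0.6 [ 0.5797  0.1602  0.2339  2.8382 -0.7053] 0.7629733753934951
-0.3 [0.5793 0.1555 0.2483 2.2609 0.5812] 0.1825526228763119
0 [0.5802 0.1553 0.248  2.2182 0.5756] 0.20538675930408956
0.3 [0.5795 0.1549 0.248  2.2604 0.5857] 0.18577202643032864
0.6 [0.5797 0.1562 0.2492 2.3202 0.5891] 0.16962660945613406
```

Run:
```python
import numpy as np,cv2
b=cv2.imread('pics/top0.png'); c=b[150:270,290:370]; cv2.imwrite('pics/t2.png',cv2.resize(np.clip(c.astype(int)*2,0,255).astype(np.uint8),None,fx=5,fy=5,interpolation=cv2.INTER_CUBIC))
```

```text
(no output)
```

View pics/t2.png

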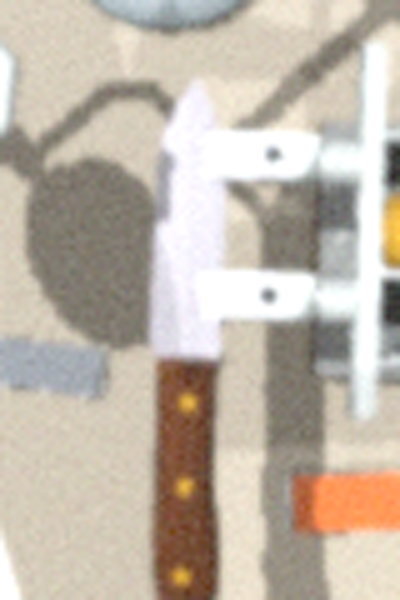

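>>> drive_tool([
  [[0, 0, 0.05], [0, 0, -7]],
  [[0, 0, 0.1], [0, 0, -14]],
  [[0, 0, 0.15], [0, 0, -21]],
  [[0.01, 0.015, 0.19], [0, 0, -28]],
  [[0.035, 0.05, 0.2], [0, 0, -35]],
  [[0.06, 0.09, 0.2], [0, 0, -42]],
  [[0.085, 0.13, 0.2], [0, 0, -49]],
  [[0.11, 0.17, 0.2], [0, 0, -56]],
], fingers=-1)

```text
time: 2.4
tool_pos: [0.3225, -0.4165, 0.4316]
tool_rot: [0.0, 0.95, -0.313, 0.0]
contact_force: [0.4, -0.4, 0.4]
gripper_width: 0.997
```

Run:
```python
from h import *
ms,mt=camera_model('side'),camera_model('top')
print('coltop',at_z(mt,(326.75,98.25),.268)); print('edge',at_z(mt,(320.6,193.8),.12))
p=proj(ms,[(.54,.0075,.12),(.508,.0065,.12),(.572,.0095,.12)]); print(p, (p-[190,110])*3.6)
a=cv2.imread('pics/side0.png'); c=a[180:260,290:400]; c=cv2.resize(c,None,fx=7,fy=7,interpolation=cv2.INTER_CUBIC)
for q in p: cv2.drawMarker(c,tuple(int(v) for v in ((q-[290,180])*7+3)),(0,0,255),cv2.MARKER_CROSS,14,1)
cv2.imwrite('pics/s2.png',c)
```

```text
coltop [ 0.71381891 -0.00549298  0.268     ]
edge [0.54038326 0.00723687 0.12      ]
[[319.82035137 215.5468198 ]
 [331.83383209 222.17690471]
 [307.8720089  209.34959052]] [[467.35326494 379.96855129]
 [510.60179553 403.83685696]
 [424.33923206 357.65852588]]
```

View pics/s2.png

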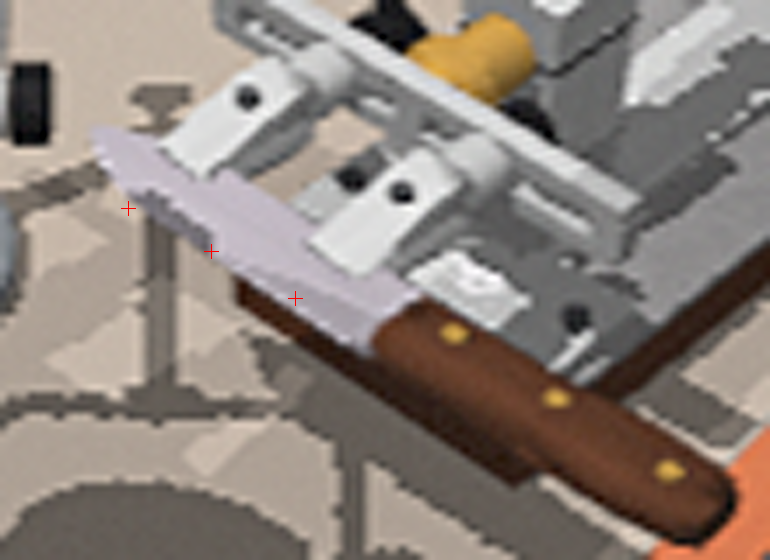

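>>> drive_tool([
  [[0.024, 0.035, 0], [0, 0, -2]],
  [[0.048, 0.07, 0], [0, 0, -4]],
  [[0.072, 0.105, 0], [0, 0, -6]],
  [[0.096, 0.14, 0], [0, 0, -8]],
  [[0.12, 0.175, 0], [0, 0, -10]],
  [[0.144, 0.21, 0], [0, 0, -12]],
  [[0.168, 0.245, 0], [0, 0, -14]],
  [[0.192, 0.28, 0], [0, 0, -14]],
])

```text
time: 3.2
tool_pos: [0.5145, -0.1363, 0.4316]
tool_rot: [0.0, 0.906, -0.424, 0.0]
contact_force: [1.1, 0.2, -0.2]
gripper_width: 0.995
```

>>> drive_tool([
  [[0.024, 0.035, 0], [0, 0, 0]],
  [[0.048, 0.07, 0], [0, 0, 0]],
  [[0.072, 0.105, 0], [0, 0, 0]],
  [[0.096, 0.14, 0], [0, 0, 0]],
  [[0.12, 0.175, 0], [0, 0, 0]],
  [[0.134, 0.209, 0], [0, 0, 0]],
  [[0.134, 0.209, 0], [0, 0, 0]],
])

```text
time: 3.9
tool_pos: [0.6487, 0.0748, 0.4299]
tool_rot: [-0.0, 0.907, -0.422, -0.001]
contact_force: [0.2, 0.2, -0.1]
gripper_width: 0.999
```

Run:
```python
from h import *
s=state();print(s['time'],np.round(s['tool_pos'],4),np.round(s['tool_rot'],4))
f=grab_frame('wrist'); cv2.imwrite('pics/w1.png',f[:,:,::-1])
m=camera_model('wrist')
for n in ['rod_mid','lens_centre','magnifier','edge_mid']:
    print(n,[(x['location'],round(x['confidence'],2)) for x in place_of('wrist',n)[:2]])
print(proj(m,[(.649,.0726,.25),(.7135,-.004,.268),(.58,.1535,.25),(.54,.007,.12)]))
```

```text
3.9 [0.6487 0.0748 0.4299] [-2.000e-04  9.067e-01 -4.218e-01 -1.000e-03]
rod_mid [([0.651, 0.0722, 0.2562], 0.74)]
lens_centre [([0.5768, 0.1589, 0.2483], 0.91), ([0.536, 0.0072, 0.1178], 0.65)]
magnifier [([0.7146, -0.0036, 0.0025], 0.8), ([0.731, 0.1615, 0.0002], 0.21)]
edge_mid [([0.5371, 0.0072, 0.1192], 0.71)]
[[317.49928297 175.89300922]
 [317.12181238  80.13341137]
 [318.35091219 259.48518972]
 [396.93351835 169.44474571]]
```

View pics/w1.png

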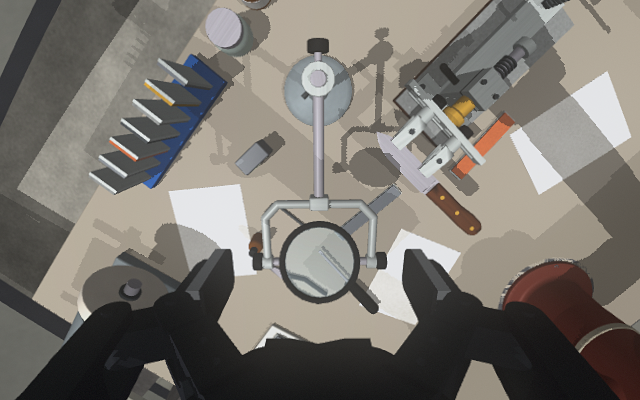

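Run:
```python
from h import *
m=camera_model('wrist');R=cv2.Rodrigues(m['rvec'])[0];print(-R.T@m['tvec'],R[2],state()['tool_pos'])
```

```text
[0.69572377 0.01202318 0.57408479] [-0.18794783  0.22817609 -0.95530691] [0.64755816 0.06995533 0.43169358]
```

>>> drive_tool([
  [[0, -0.001, -0.035], [0, 0, 0]],
  [[0, -0.002, -0.07], [0, 0, 0]],
  [[0, -0.002, -0.105], [0, 0, 0]],
  [[0, -0.002, -0.12], [0, 0, 0]],
])

```text
time: 4.55
tool_pos: [0.6461, 0.0677, 0.3071]
tool_rot: [0.001, 0.905, -0.425, -0.003]
contact_force: [-0.9, -0.1, -1.2]
gripper_width: 0.997
```

>>> drive_tool([
  [[0.001, 0.002, -0.035], [0, 0, 0]],
  [[0.001, 0.003, -0.07], [0, 0, 0]],
  [[0.001, 0.003, -0.075], [0, 0, 0]],
  [[0.001, 0.003, -0.075], [0, 0, 0]],
])

```text
time: 4.95
tool_pos: [0.6485, 0.0715, 0.2361]
tool_rot: [0.0, 0.905, -0.424, -0.001]
contact_force: [1.4, -0.3, 0.6]
gripper_width: 0.995
```

>>> drive_tool([
  [[0, 0, 0], [0, 0, 0]],
  [[0, 0, 0], [0, 0, 0]],
  [[0, 0, 0], [0, 0, 0]],
  [[0, 0, 0], [0, 0, 0]],
  [[0, 0, 0], [0, 0, 0]],
  [[0, 0, 0], [0, 0, 0]],
], fingers=0.5)

```text
time: 5.55
tool_pos: [0.6489, 0.072, 0.2365]
tool_rot: [-0.0, 0.906, -0.424, 0.0]
contact_force: [0.1, -0.7, 0.2]
gripper_width: 0.25
```

Run:
```python
from h import *
s=state();print(s['time'],np.round(s['tool_pos'],4),s['gripper_width'],s['contact_force'])
f=grab_frame('wrist'); cv2.imwrite('pics/w2.png',f[:,:,::-1])
f=grab_frame('side'); crop(f,190,60,220,160,3.6,'pics/s3.png')
```

```text
5.55 [0.6489 0.072  0.2365] 0.24968347003593766 [ 0.08488518 -0.73447594  0.16765121]
```

View pics/w2.png

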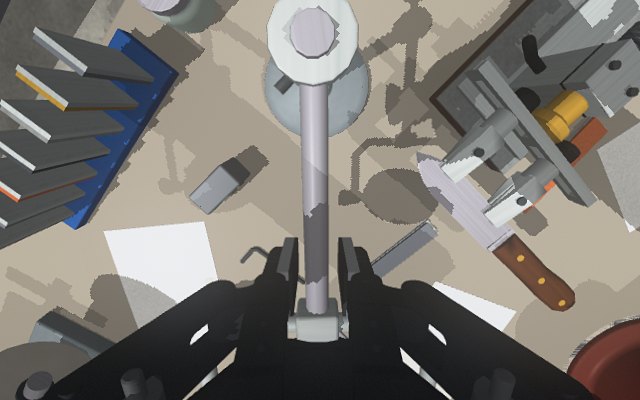

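View pics/s3.png

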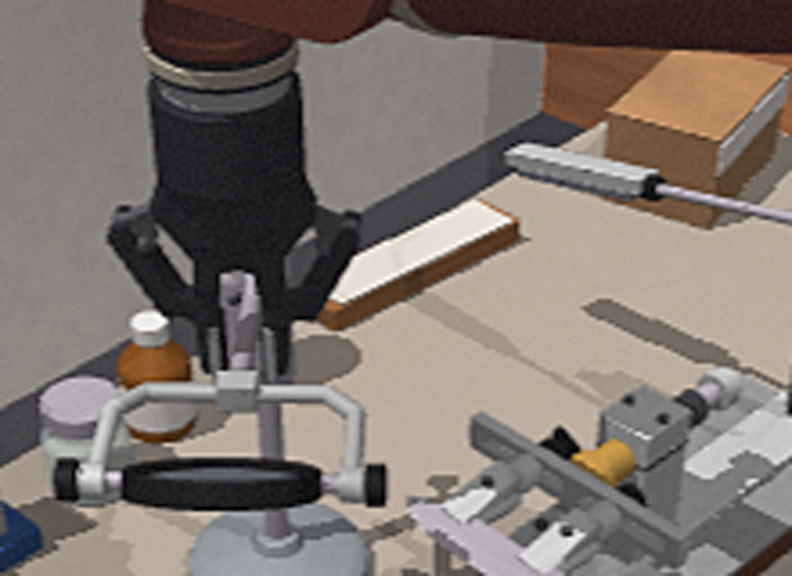

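Run:
```python
import numpy as np
a0=np.radians(130.4);r=.0997
P=lambda a:r*np.array([np.cos(a),np.sin(a)])
for b in (0,24):
    for k in range(3,25,3):
        print(b+k,(P(a0+np.radians(b+k))-P(a0+np.radians(b))).round(4))
```

```text
3 [-0.0039 -0.0035]
6 [-0.0076 -0.0072]
9 [-0.0111 -0.011 ]
12 [-0.0144 -0.0151]
15 [-0.0174 -0.0193]
18 [-0.0203 -0.0237]
21 [-0.0229 -0.0282]
24 [-0.0253 -0.0328]
27 [-0.0021 -0.0048]
30 [-0.004  -0.0096]
33 [-0.0056 -0.0146]
36 [-0.007  -0.0196]
39 [-0.0081 -0.0247]
42 [-0.0089 -0.0299]
45 [-0.0095 -0.0351]
48 [-0.0097 -0.0403]
```

>>> drive_tool([
  [[-0.0039, -0.0035, 0], [0, 0, 3]],
  [[-0.0076, -0.0072, 0], [0, 0, 6]],
  [[-0.0111, -0.011, 0], [0, 0, 9]],
  [[-0.0144, -0.0151, 0], [0, 0, 12]],
  [[-0.0174, -0.0193, 0], [0, 0, 15]],
  [[-0.0203, -0.0237, 0], [0, 0, 18]],
  [[-0.0229, -0.0282, 0], [0, 0, 21]],
  [[-0.0253, -0.0328, 0], [0, 0, 24]],
])

```text
time: 6.45
tool_pos: [0.6239, 0.0396, 0.2362]
tool_rot: [-0.001, 0.974, -0.225, 0.001]
contact_force: [3.0, 1.5, -0.8]
gripper_width: 0.249
```

>>> drive_tool([
  [[-0.0021, -0.0048, 0], [0, 0, 3]],
  [[-0.004, -0.0096, 0], [0, 0, 6]],
  [[-0.0056, -0.0146, 0], [0, 0, 9]],
  [[-0.007, -0.0196, 0], [0, 0, 12]],
  [[-0.0081, -0.0247, 0], [0, 0, 15]],
  [[-0.0089, -0.0299, 0], [0, 0, 18]],
  [[-0.0095, -0.0351, 0], [0, 0, 21]],
  [[-0.0095, -0.0351, 0], [0, 0, 21]],
])

```text
time: 7.25
tool_pos: [0.614, 0.0038, 0.2363]
tool_rot: [0.0, 0.999, -0.046, -0.0]
contact_force: [-0.2, 0.4, -0.3]
gripper_width: 0.253
```

Run:
```python
from h import *
s=state();print(s['time'],np.round(s['tool_pos'],4),s['gripper_width'],s['contact_force'])
for c in ('wrist','side','top'):
    f=grab_frame(c); cv2.imwrite(f'pics/{c}4.png',f[:,:,::-1])
    for n in ['rod_mid','lens_centre','edge_mid']:
        print(c,n,[(x['location'],round(x['confidence'],2)) for x in place_of(c,n)[:2]])
```

```text
7.25 [0.614  0.0038 0.2363] 0.25283869356978983 [-0.22690944  0.3774247  -0.33938111]
wrist rod_mid [([0.6171, 0.0065, 0.2519], 0.75)]
wrist lens_centre [([0.7137, -0.0018, 0.0022], 0.58)]
wrist edge_mid [([0.538, 0.0078, 0.1209], 0.91)]
side rod_mid [([0.6106, 0.0056, 0.2477], 0.82)]
side lens_centre [([0.5121, 0.0166, 0.2509], 0.59)]
side edge_mid [([0.538, 0.0074, 0.1187], 0.98)]
top rod_mid [([0.6171, 0.008, 0.2487], 0.87), ([0.6027, 0.2205, 0.0057], 0.33)]
top lens_centre [([0.622, 0.3046, -0.0027], 0.68)]
top edge_mid [([0.5397, 0.0141, 0.1165], 0.75)]
```

View pics/wrist4.png

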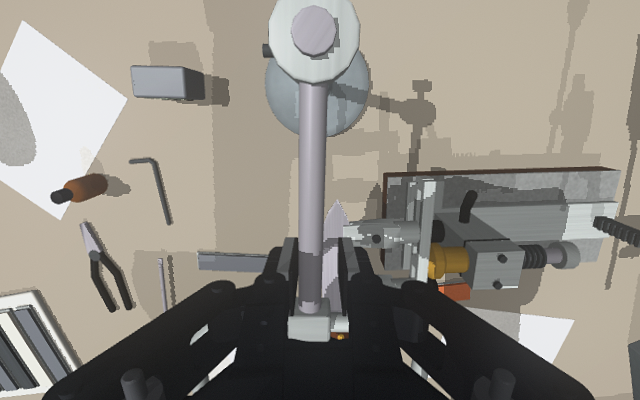

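View pics/side4.png

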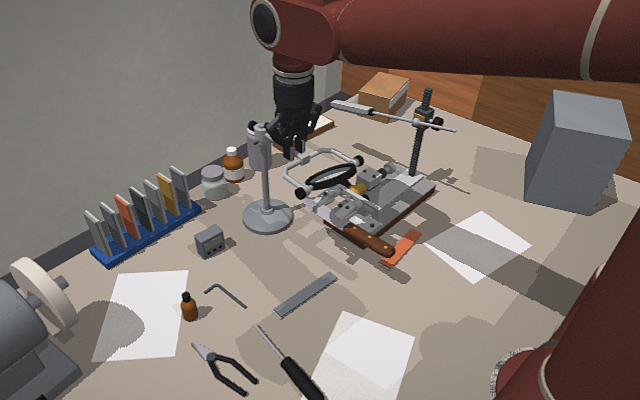

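Run:
```python
from h import *
m=camera_model('wrist')
im=cv2.imread('pics/wrist4.png'); cv2.imwrite('pics/w4c.png',cv2.resize(im[0:350,230:430],None,fx=3,fy=1.7))
for uv in [(313.5,100),(311,240),(309,315)]: print(uv,at_z(m,uv,.25))
print('cap',at_z(m,(314,31),.268))
print(proj(m,[(.7135,-.004,.268),(.54,.007,.12)]))
ms=camera_model('side'); im=cv2.imread('pics/side4.png'); cv2.imwrite('pics/s4c.png',cv2.resize(im[110:270,230:410],None,fx=4,fy=3.7))
```

```text
(313.5, 100) [ 0.6923892  -0.00096905  0.25      ]
(311, 240) [0.62838885 0.0064287  0.25      ]
(309, 315) [0.58488983 0.01183269 0.25      ]
cap [ 0.71440399 -0.00352372  0.268     ]
[[315.63855079  33.75021011]
 [322.1368158  263.69794627]]
```

View pics/w4c.png

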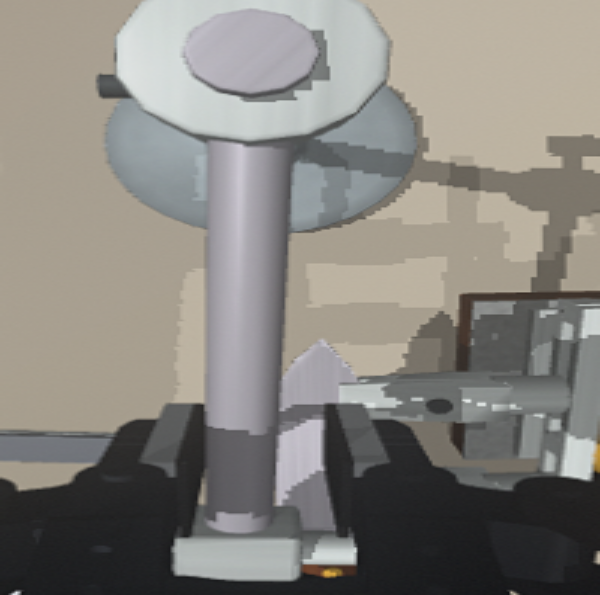

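View pics/s4c.png

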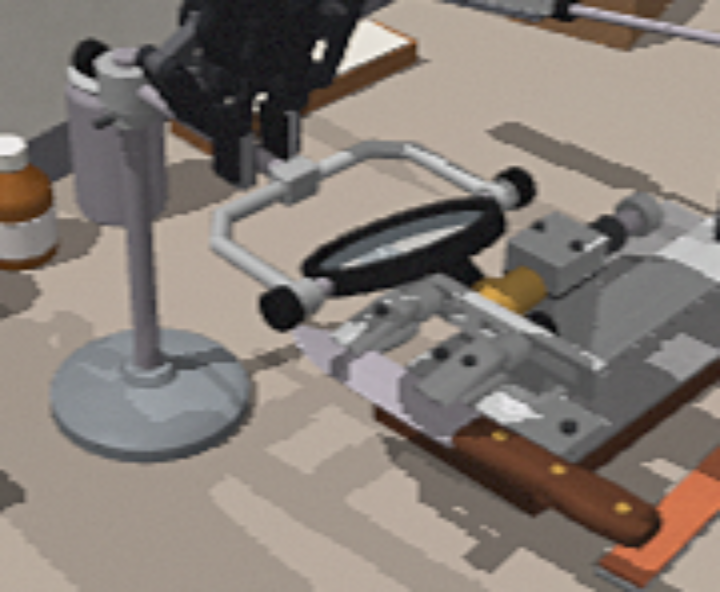

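>>> drive_tool([
  [[-0.0002, -0.0018, 0], [0, 0, 1]],
  [[-0.0003, -0.0036, 0], [0, 0, 2]],
  [[-0.0004, -0.0054, 0], [0, 0, 3]],
  [[-0.0004, -0.0054, 0], [0, 0, 3]],
  [[-0.0004, -0.0054, 0], [0, 0, 3]],
])

```text
time: 8.35
tool_pos: [0.6136, -0.0015, 0.2363]
tool_rot: [0.0, 1.0, -0.019, -0.0]
contact_force: [-0.0, 1.1, -0.2]
gripper_width: 0.252
```

```bash
cat > rod.py <<'E'
from h import *
import sys
f=grab_frame('wrist'); m=camera_model('wrist'); cv2.imwrite(sys.argv[1],f[:,:,::-1])
s=state();print(s['time'],np.round(s['tool_pos'],4))
g=cv2.GaussianBlur(f,(3,3),0).astype(int)
for v in range(95,240,20): print(v,f[v,285:345,0].tolist())
print([(x['location'],round(x['confidence'],2)) for x in place_of('wrist','edge_mid')[:2]])
E
python3 rod.py pics/w5.png
```

```text
8.4 [ 0.6136 -0.0015  0.2363]
95 [150, 150, 149, 149, 149, 149, 149, 150, 149, 150, 151, 150, 151, 144, 141, 149, 155, 159, 164, 169, 174, 181, 187, 194, 203, 199, 190, 180, 173, 169, 164, 160, 155, 150, 143, 135, 129, 124, 116, 106, 97, 87, 84, 106, 133, 111, 103, 105, 105, 104, 105, 104, 104, 103, 105, 105, 100, 89, 87, 88]
115 [138, 137, 136, 136, 136, 136, 136, 135, 136, 136, 135, 151, 157, 140, 140, 151, 156, 161, 166, 170, 175, 182, 186, 193, 199, 193, 182, 174, 170, 165, 162, 157, 153, 146, 138, 132, 125, 118, 109, 97, 86, 106, 147, 152, 152, 153, 150, 151, 151, 150, 150, 149, 148, 149, 148, 150, 149, 130, 125, 126]
135 [167, 169, 168, 167, 168, 167, 167, 168, 168, 168, 168, 168, 171, 147, 145, 154, 159, 162, 168, 172, 177, 180, 186, 191, 191, 185, 177, 171, 166, 163, 159, 155, 150, 142, 136, 127, 121, 112, 104, 91, 88, 106, 111, 113, 109, 97, 88, 81, 97, 99, 99, 101, 100, 161, 172, 170, 169, 168, 169, 167]
155 [167, 168, 166, 168, 168, 168, 168, 167, 167, 168, 167, 168, 170, 144, 144, 155, 162, 165, 169, 172, 177, 180, 183, 187, 184, 176, 171, 166, 163, 162, 156, 152, 146, 13
[... 678 characters left out ...]
167, 167, 168, 167, 167, 167, 165, 167, 167, 167, 166, 167]
215 [188, 188, 189, 187, 188, 188, 189, 189, 187, 187, 189, 190, 152, 141, 151, 157, 162, 168, 172, 174, 174, 174, 172, 170, 169, 165, 163, 162, 157, 152, 146, 139, 131, 123, 116, 104, 90, 94, 165, 176, 168, 170, 166, 166, 166, 164, 166, 166, 163, 166, 170, 168, 162, 160, 178, 187, 187, 188, 185, 187]
235 [189, 189, 188, 190, 188, 188, 189, 189, 189, 189, 189, 191, 155, 144, 152, 159, 164, 167, 169, 172, 171, 170, 169, 166, 166, 161, 160, 159, 154, 149, 141, 133, 124, 117, 106, 94, 77, 158, 172, 168, 168, 168, 166, 166, 167, 164, 165, 163, 167, 170, 182, 193, 194, 195, 195, 195, 195, 195, 193, 194]
[([0.5368, 0.0049, 0.1198], 0.68)]
```

View pics/w5.png

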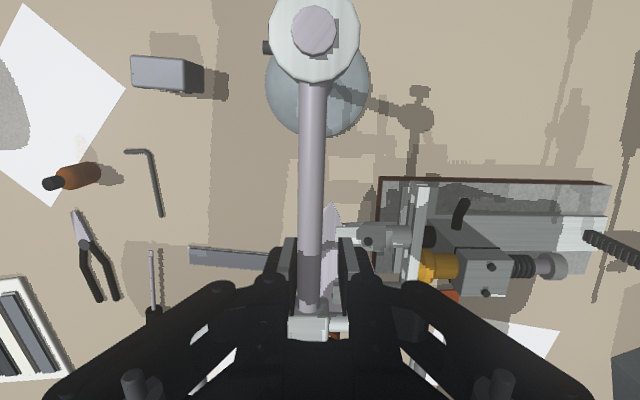

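Run:
```python
from h import *
m=camera_model('wrist')
P=[at_z(m,uv,.25) for uv in [(312.3,95),(311.0,155),(309.2,235)]]
for p in P: print(p, (p[1]+.0036)/(.714-p[0]))
print((P[2]-P[0])[1]/(P[0]-P[2])[0], at_z(m,(314,29.5),.268))
```

```text
[ 0.69417292 -0.00209445  0.25      ] 0.07593412466431541
[ 6.69016055e-01 -3.85640681e-04  2.50000000e-01] 0.07145570101342767
[0.63052366 0.00227928 0.25      ] 0.07043045409874983
0.06871603169278573 [ 0.7147397  -0.00392353  0.268     ]
```

>>> drive_tool([
  [[0, 0.004, 0], [0, 0, 0]],
  [[0, 0.005, 0], [0, 0, 0]],
  [[0, 0.005, 0], [0, 0, 0]],
  [[0, 0.005, 0], [0, 0, 0]],
  [[0, 0.005, 0], [0, 0, 0]],
  [[0, 0.005, 0.04], [0, 0, 0]],
  [[0, 0.005, 0.08], [0, 0, 0]],
  [[0, 0.005, 0.12], [0, 0, 0]],
], fingers=-0.5)

```text
time: 9.25
tool_pos: [0.6133, 0.0037, 0.3574]
tool_rot: [-0.0, 1.0, -0.019, -0.0]
contact_force: [0.4, 0.4, 1.0]
gripper_width: 0.749
```

>>> drive_tool([
  [[-0.04, 0.003, 0], [0, 0, 0]],
  [[-0.08, 0.006, 0], [0, 0, 0]],
  [[-0.12, 0.009, 0], [0, 0, 0]],
  [[-0.15, 0.009, 0], [0, 0, 0]],
  [[-0.15, 0.009, 0], [0, 0, 0]],
  [[-0.15, 0.009, 0], [0, 0, 0]],
  [[-0.15, 0.009, 0], [0, 0, 0]],
], fingers=1)

```text
time: 9.95
tool_pos: [0.4642, 0.0126, 0.3563]
tool_rot: [0.0, 1.0, -0.019, 0.0]
contact_force: [-0.3, -0.4, 0.2]
gripper_width: 0.002
```

Run:
```python
from h import *
s=state();print(s['time'],np.round(s['tool_pos'],4),s['tool_rot'],s['gripper_width'],s['contact_force'])
for c in ('wrist','side'):
    f=grab_frame(c); cv2.imwrite(f'pics/{c}6.png',f[:,:,::-1])
    for n in ['rod_mid','lens_centre','edge_mid']:
        print(c,n,[(x['location'],round(x['confidence'],2)) for x in place_of(c,n)[:2]])
    r=masks_of(c,'lens_centre')
    for i,x in enumerate(r[:2]):
        ys,xs=np.nonzero(x['pixels']); print(c,round(x['confidence'],2),len(xs),xs.min(),xs.max(),ys.min(),ys.max())
        cv2.imwrite(f'pics/m6_{c}_{i}.png',x['pixels'].astype(np.uint8)*255)
```

```text
9.95 [0.4642 0.0126 0.3563] [ 2.39478575e-06  9.99816462e-01 -1.91581953e-02  7.84003540e-05] 0.0024311033725946426 [-0.32468239 -0.35240991  0.21225467]
wrist rod_mid [([0.5074, 0.0127, 0.2491], 0.73), ([0.6145, 0.0041, 0.252], 0.66)]
wrist lens_centre [([0.5086, 0.0132, 0.2501], 0.8), ([0.4834, 0.1131, 0.0018], 0.58)]
wrist edge_mid [([0.5353, 0.0084, 0.1174], 0.79)]
wrist 0.82 11065 248 387 94 208
side rod_mid [([0.6131, 0.0024, 0.2461], 0.73)]
side lens_centre [([0.5094, 0.0097, 0.2551], 0.78)]
side edge_mid [([0.5396, 0.0095, 0.1186], 0.76)]
side 0.75 800 309 358 161 188
```

View pics/wrist6.png

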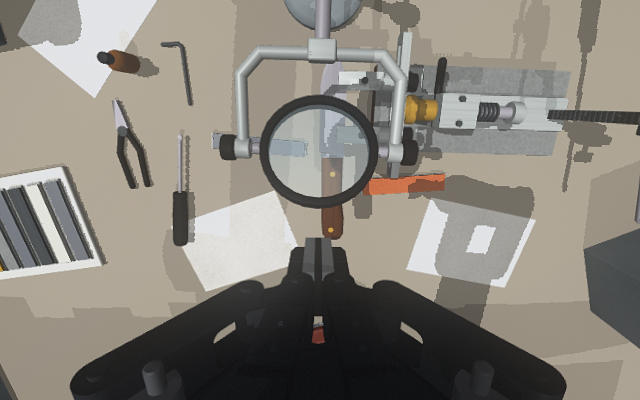

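View pics/side6.png

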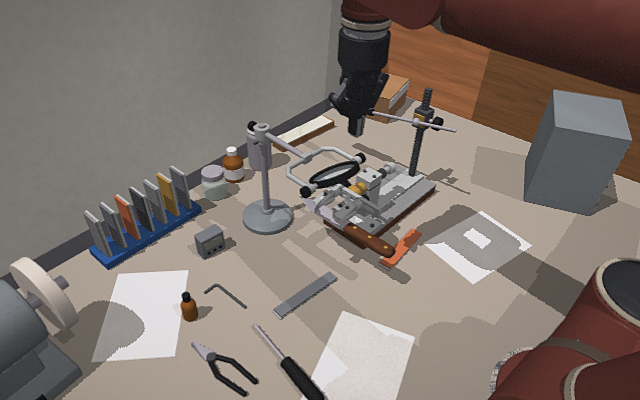

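```bash
cat > fit.py <<'E'
from h import *
from scipy.optimize import minimize
def iou(a,b): return np.minimum(a,b).sum()/np.maximum(a,b).sum()
def fit(views,p0):
    # p: lens centre xyz, az, tilt ; views: list of (model,mask)
    p0=np.array(p0,float)
    def f(p): return sum(1-iou(sil(m,p[:3],p[3],p[4]),M) for m,M in views)+ (p[3]-p0[3])**2*5
    best=None
    for t in (p0[4]-.15,p0[4],p0[4]+.15):
        q=p0.copy(); q[4]=t
        S=np.vstack([q]+[q+np.eye(5)[i]*s for i,s in enumerate([.006,.006,.006,.03,.1])])
        r=minimize(f,q,method='Nelder-Mead',options=dict(initial_simplex=S,maxiter=500,xatol=1e-5,fatol=1e-5))
        if best is None or r.fun<best.fun: best=r
    return best
def report(p,E=np.array([.54,.0072,.12])):
    _,z=cyl(p[:3],p[3],p[4]); c=p[:3]
    d=(E-c)@z; miss=(E-c)-d*z; print('c',p[:3].round(4),'az',round(p[3],4),'tilt',round(p[4],4),'miss vec',miss.round(4),'want tilt',round(float(np.arctan2(-((c-E)[:2]@[np.cos(p[3]),np.sin(p[3])]),(c-E)[2])),3))
E
python3 - <<'E'
from fit import *
mw,ms=camera_model('wrist'),camera_model('side')
W=cv2.imread('pics/m6_wrist_0.png',0)/255.;S=cv2.imread('pics/m6_side_0.png',0)/255.
for v in ([(mw,W),(ms,S)],[(mw,W)]):
    r=fit(v,[.505,.010,.25,np.pi-.067,.58]); print(r.fun); report(r.x)
E
```

```text
0.16658270905844952
c [0.5055 0.0111 0.2508] az 3.0683 tilt 0.6176 miss vec [ 0.0845 -0.0076 -0.0603] want tilt -0.259
0.03467145439669896
c [0.505  0.0111 0.2489] az 3.0738 tilt 0.6051 miss vec [ 0.0838 -0.0072 -0.0582] want tilt -0.266
```

>>> drive_tool([
  [[0, 0, -0.03], [0, 0, 0]],
  [[0, 0, -0.06], [0, 0, 0]],
  [[0, 0, -0.068], [0, 0, 0]],
  [[0, 0, -0.074], [0, 0, 0]],
  [[0, 0, -0.08], [0, 0, 0]],
  [[0, 0, -0.08], [0, 0, 0]],
])

```text
time: 11.05
tool_pos: [0.4641, 0.0127, 0.2779]
tool_rot: [0.0, 1.0, -0.019, 0.001]
contact_force: [-0.4, -0.1, 0.3]
gripper_width: -0.003
```

Run:
```python
from h import *
s=state();print(s['time'],np.round(s['tool_pos'],4),s['contact_force'])
f=grab_frame('wrist'); cv2.imwrite('pics/w7.png',f[:,:,::-1])
f=grab_frame('side'); crop(f,230,90,180,140,4,'pics/s7.png')
```

```text
11.05 [0.4641 0.0127 0.2779] [-0.38082378 -0.08641019  0.33412355]
```

View pics/w7.png

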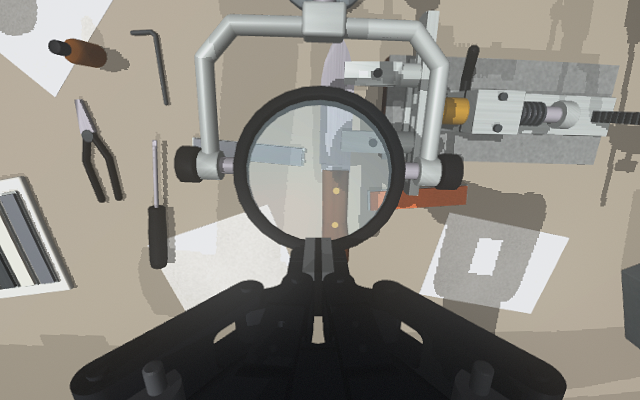

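View pics/s7.png

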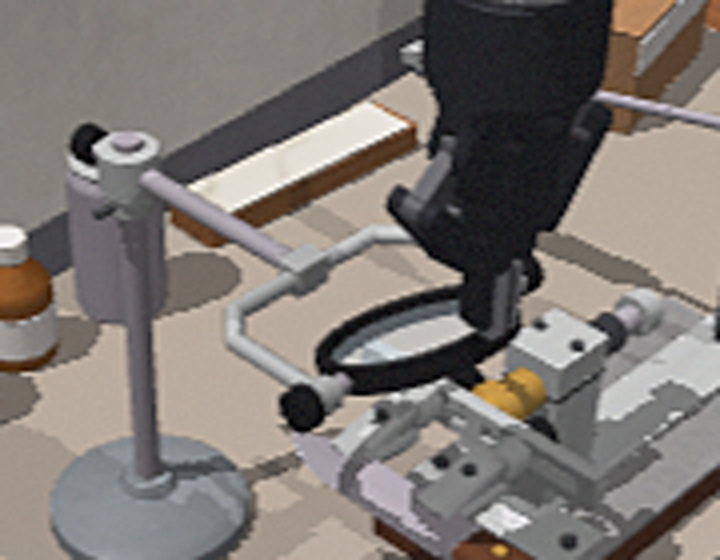

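>>> drive_tool([
  [[0, 0, -0.003], [0, 0, 0]],
  [[0, 0, -0.006], [0, 0, 0]],
  [[0, 0, -0.009], [0, 0, 0]],
  [[0, 0, -0.012], [0, 0, 0]],
  [[0, 0, -0.012], [0, 0, 0]],
])

```text
time: 11.65
tool_pos: [0.4634, 0.0127, 0.2633]
tool_rot: [-0.0, 1.0, -0.019, -0.0]
contact_force: [-1.0, 0.4, 0.5]
gripper_width: 0.002
```

Run:
```python
from h import *
s=state();print(s['time'],np.round(s['tool_pos'],4),s['contact_force'])
f=grab_frame('wrist'); cv2.imwrite('pics/w8.png',f[:,:,::-1])
f=grab_frame('side'); crop(f,230,90,180,140,4,'pics/s8.png')
```

```text
11.65 [0.4634 0.0127 0.2633] [-0.97797951  0.43687229  0.54835111]
```

View pics/w8.png

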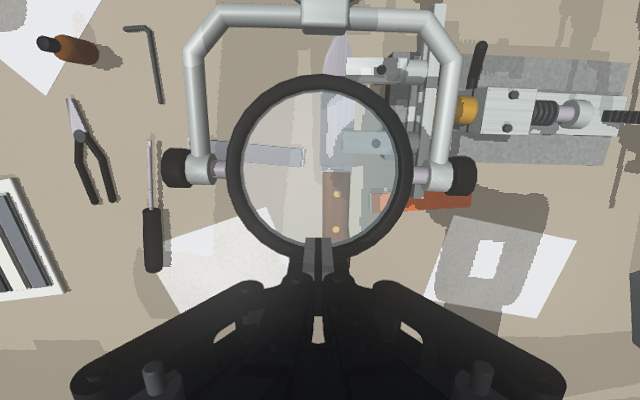

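View pics/s8.png

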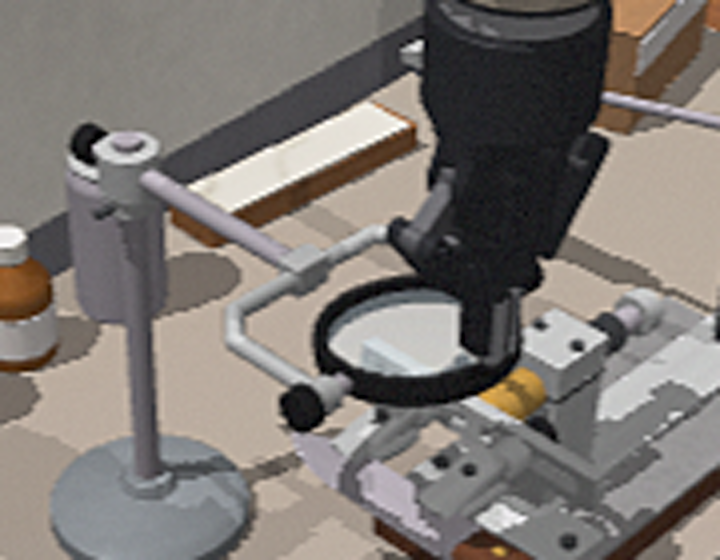

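>>> drive_tool([
  [[0, 0, 0.008], [0, 0, 0]],
  [[-0.0125, 0.001, 0.008], [0, 0, 0]],
  [[-0.0125, 0.001, -0.002], [0, 0, 0]],
  [[-0.0125, 0.001, -0.006], [0, 0, 0]],
  [[-0.0125, 0.001, -0.01], [0, 0, 0]],
  [[-0.0125, 0.001, -0.014], [0, 0, 0]],
  [[-0.0125, 0.001, -0.014], [0, 0, 0]],
])

```text
time: 12.45
tool_pos: [0.4511, 0.0137, 0.2493]
tool_rot: [-0.0, 1.0, -0.019, -0.0]
contact_force: [0.6, 0.1, 0.7]
gripper_width: 0.003
```

```bash
cat > meas.py <<'E'
from fit import *
import sys
k=sys.argv[1]; t0=float(sys.argv[2])
s=state();print(s['time'],np.round(s['tool_pos'],4),s['contact_force'].round(1) if hasattr(s['contact_force'],'round') else s['contact_force'])
V=[]
for c in ('wrist','side'):
    f=grab_frame(c); m=camera_model(c); cv2.imwrite(f'pics/{c}{k}.png',f[:,:,::-1])
    if c=='side': crop(f,230,90,180,140,4,f'pics/sc{k}.png')
    r=masks_of(c,'lens_centre')
    if r:
        M=r[0]['pixels'].astype(np.uint8)
        print(c,r[0]['confidence'],M.sum())
        M=cv2.fillPoly(M*0,[cv2.convexHull(cv2.findNonZero(M))],1)
        V.append((m,M.astype(float)))
    for n in ['edge_mid','lens_centre']: print(n,[(x['location'],round(x['confidence'],2)) for x in place_of(c,n)[:1]])
p0=[.505,.0105,.25,np.pi-.067,t0]
for v in [V]+[[x] for x in V]:
    r=fit(v,p0); print(round(r.fun,3)); report(r.x)
E
python3 meas.py 9 -0.18
```

```text
12.45 [0.4511 0.0137 0.2493] [0.6 0.1 0.7]
wrist 0.55 35045
edge_mid []
lens_centre [([0.5062, 0.0164, 0.2476], 0.72)]
side 0.69 1197
edge_mid [([0.5383, 0.008, 0.1186], 0.83)]
lens_centre [([0.5097, 0.0089, 0.2519], 0.9)]
0.348
c [0.5057 0.0111 0.2491] az 3.0746 tilt -0.1355 miss vec [ 0.0164 -0.0027  0.0023] want tilt -0.261
0.035
c [0.5037 0.0108 0.2543] az 3.0743 tilt -0.3643 miss vec [-0.0129 -0.0003 -0.0049] want tilt -0.265
0.164
c [ 0.6123 -0.1105  0.1248] az 3.0779 tilt -0.7398 miss vec [-0.0386  0.1156 -0.0418] want tilt 1.51
```

View pics/wrist9.png

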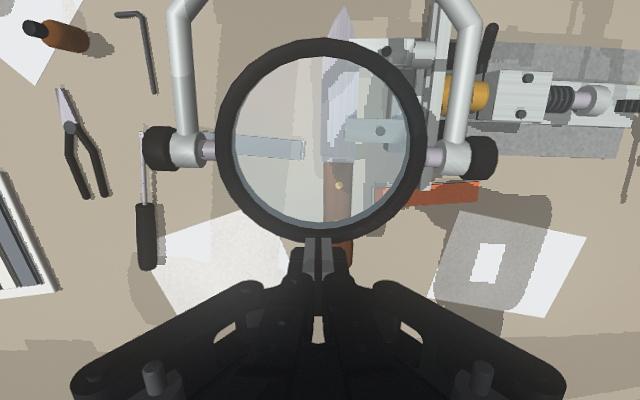

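View pics/sc9.png

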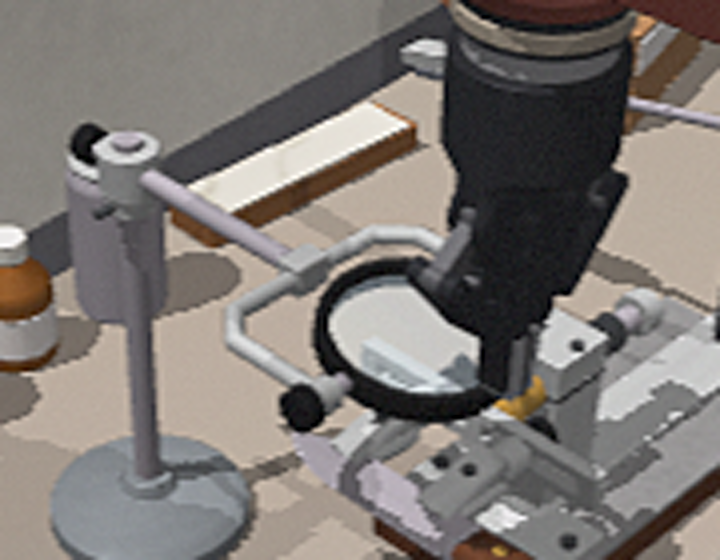

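>>> drive_tool([
  [[0, 0, -0.0015], [0, 0, 0]],
  [[0, 0, -0.003], [0, 0, 0]],
  [[0, 0, -0.003], [0, 0, 0]],
  [[0, 0, 0.02], [0, 0, 0]],
  [[-0.02, 0, 0.06], [0, 0, 0]],
  [[-0.06, 0, 0.1], [0, 0, 0]],
  [[-0.1, 0, 0.13], [0, 0, 0]],
  [[-0.1, 0, 0.13], [0, 0, 0]],
])

```text
time: 13.65
tool_pos: [0.3499, 0.0137, 0.3862]
tool_rot: [0.001, 1.0, -0.019, 0.005]
contact_force: [0.8, 0.2, 0.3]
gripper_width: -0.003
```

```bash
python3 meas.py 10 -0.25
```

```text
13.65 [0.3499 0.0137 0.3862] [0.8 0.2 0.3]
wrist 0.59 7602
edge_mid []
lens_centre [([0.5082, 0.013, 0.2487], 0.88)]
side 0.59 1716
edge_mid [([0.5382, 0.0074, 0.1227], 0.97)]
lens_centre [([0.5091, 0.0063, 0.2536], 0.7)]
0.129
c [0.506  0.011  0.2507] az 3.0906 tilt -0.125 miss vec [ 0.0173 -0.0029  0.0022] want tilt -0.256
0.042
c [0.5041 0.0101 0.2702] az 3.0784 tilt -0.3641 miss vec [-0.0185  0.0006 -0.0071] want tilt -0.235
0.043
c [0.5127 0.0053 0.2442] az 3.0855 tilt -0.1197 miss vec [0.0122 0.0027 0.0015] want tilt -0.215
```

View pics/wrist10.png

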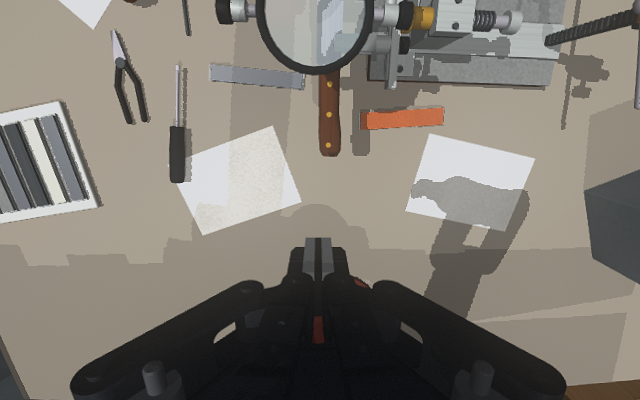

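View pics/sc10.png

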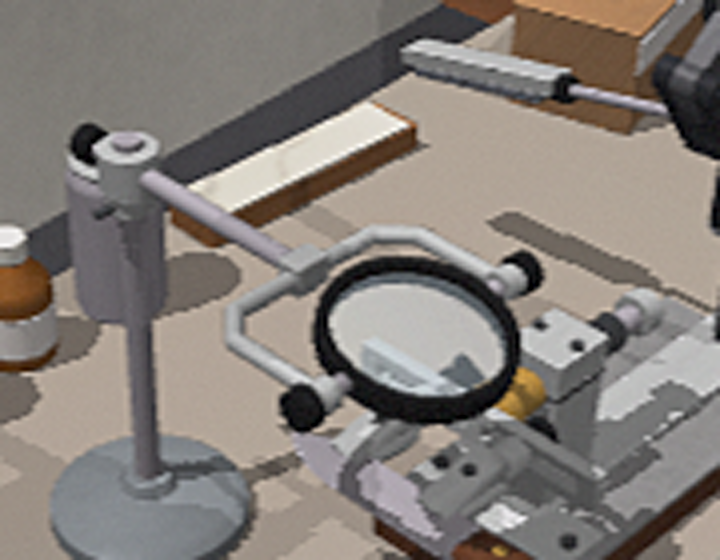

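```bash
cat > ring.py <<'E'
from fit import *
from scipy.optimize import least_squares
def ringmask(img,roi,thr):
    x0,y0,x1,y1=roi; g=img.max(axis=2)
    M=np.zeros(g.shape,np.uint8); M[y0:y1,x0:x1]=(g[y0:y1,x0:x1]<thr)
    return M
E
python3 - <<'E'
from ring import *
a=cv2.imread('pics/side10.png')
g=a.max(axis=2)
for v in range(150,202,4): print(v,g[v,303:366].tolist())
E
```

```text
150 [179, 178, 179, 177, 177, 178, 179, 178, 179, 181, 167, 156, 185, 201, 195, 186, 172, 139, 116, 108, 85, 75, 77, 77, 80, 81, 85, 85, 86, 90, 96, 122, 151, 171, 192, 207, 213, 206, 186, 170, 173, 178, 177, 178, 178, 180, 177, 178, 179, 177, 176, 180, 180, 180, 181, 183, 187, 151, 101, 107, 108, 112, 112]
154 [173, 171, 170, 172, 172, 178, 167, 145, 107, 118, 126, 105, 83, 67, 93, 162, 196, 200, 189, 156, 119, 86, 60, 49, 53, 52, 49, 54, 57, 53, 71, 82, 80, 100, 140, 164, 137, 104, 121, 148, 169, 187, 205, 213, 207, 202, 179, 168, 179, 177, 177, 186, 153, 76, 36, 23, 25, 30, 32, 22, 55, 154, 195]
158 [125, 103, 83, 75, 77, 81, 78, 80, 89, 161, 202, 168, 84, 26, 21, 30, 25, 20, 11, 14, 10, 18, 47, 58, 75, 89, 86, 87, 87, 87, 77, 44, 33, 22, 11, 20, 18, 21, 25, 28, 35, 34, 35, 44, 59, 110, 150, 168, 169, 137, 130, 160, 181, 188, 186, 185, 184, 141, 54, 19, 22, 6, 76]
162 [69, 76, 81, 74, 67, 89, 166, 166, 87, 21, 27, 22, 7, 56, 95, 98, 128, 142, 175, 202, 199, 198, 195, 195, 195, 195, 194, 197, 194, 193, 192, 194, 197, 194, 181, 163, 136, 100, 98, 104, 105, 109, 92, 42, 13, 11, 30, 3
[... 2063 characters left out ...]
 24, 25, 25, 23, 22, 27, 23, 28, 27, 16, 17, 22, 14, 7, 8, 65, 162, 196, 182, 175, 155, 122, 105, 107, 102, 97, 88]
194 [21, 21, 21, 26, 26, 25, 12, 9, 147, 191, 185, 183, 180, 179, 179, 179, 181, 181, 184, 194, 150, 45, 32, 43, 37, 35, 34, 13, 16, 20, 25, 17, 18, 12, 18, 15, 28, 19, 18, 15, 17, 5, 2, 9, 48, 59, 99, 119, 133, 181, 212, 209, 207, 207, 195, 165, 120, 108, 96, 75, 45, 42, 44]
198 [176, 149, 101, 126, 146, 130, 119, 112, 105, 99, 99, 119, 162, 183, 183, 182, 200, 216, 216, 174, 119, 122, 129, 122, 112, 101, 90, 82, 104, 119, 111, 124, 168, 189, 183, 181, 183, 183, 185, 185, 178, 150, 120, 114, 117, 115, 111, 88, 76, 89, 103, 100, 81, 71, 77, 87, 111, 124, 124, 122, 125, 113, 74]
```

```bash
cat > ring2.py <<'E'
from ring import *
def hullimg(m,P,sh):
    h=cv2.convexHull((proj(m,P)+sh).astype(np.float32)); im=np.zeros((400,640),np.uint8)
    cv2.fillPoly(im,[np.round(h*16).astype(np.int32)],255,cv2.LINE_AA,4); return im/255.
def model(m,c,az,t,Ri,sh):
    out=hullimg(m,cyl(c,az,t)[0],sh); P=cyl(c,az,t,R=Ri)[0]
    return out-np.minimum(hullimg(m,P[:72],sh),hullimg(m,P[72:],sh))
COL=np.array([.714,-.0037])
def fitring(img,m,t0,az=np.pi-.067,thr=60,free_az=False,col=COL,r_=.21):
    dark=np.clip((thr+40-img.max(axis=2).astype(float))/80,0,1)
    def pose(p): 
        a=az; c=np.array([*(col+r_*np.array([np.cos(a),np.sin(a)])),.25]); return c,a
    c,a=pose(None)
    roi=cv2.dilate((hullimg(m,cyl(c,a,t0,R=.054)[0],np.zeros(2))>0).astype(np.uint8),np.ones((3,3)))>0
    def f(p):
        I=model(m,c,a,p[0],p[1],p[2:4]); return ((I-dark)[roi]**2).mean()
    best=None
    for t in np.arange(t0-.2,t0+.21,.1):
        q=np.array([t,.043,0,0]); S=np.vstack([q]+[q+np.eye(4)[i]*s for i,s in enumerate([.06,.003,2,2])])
        r=minimize(f,q,method='Nelder-Mead',options=dict(initial_simplex=S,maxiter=400,xatol=1e-4,fatol=1e-7))
        if best is None or r.fun<best.fun: best=r
    ov=img.copy(); I=model(m,c,a,best.x[0],best.x[1],best.x[2:4])>.5
    cs,_=cv2.findContours(I.astype(np.uint8),cv2.RETR_LIST,cv2.CHAIN_APPROX_NONE); cv2.drawContours(ov,cs,-1,(0,0,255),1)
    return best,ov
E
python3 - <<'E'
from ring2 import *
ms=camera_model('side')
for k,t0 in (('side10',-.2),('side6',.6)):
    a=cv2.imread(f'pics/{k}.png')
    for thr in (50,70):
        r,ov=fitring(a,ms,t0,thr=thr); print(k,thr,r.x.round(4),r.fun)
    if k=='side10': cv2.imwrite('pics/ov10.png',cv2.resize(ov[130:220,270:390],None,fx=6,fy=6,interpolation=cv2.INTER_NEAREST))
mw=camera_model('wrist')
a=cv2.imread('pics/wrist10.png'); r,ov=fitring(a,mw,-.2); print(r.x,r.fun)
E
```

```text
side10 50 [-0.1221  0.0472 -0.6282 -0.3465] 0.08913417619967894
side10 70 [-0.1863  0.0453 -0.8339 -0.6482] 0.07514728511052872
side6 50 [ 0.53    0.0529 -2.2029 -1.2296] 0.1817536893849305
side6 70 [ 0.6024  0.0506 -0.6166 -0.2744] 0.15508553734169797
[-0.11974567  0.04449531 -0.35530731 -2.0274362 ] 0.05651272572407104
```

View pics/ov10.png

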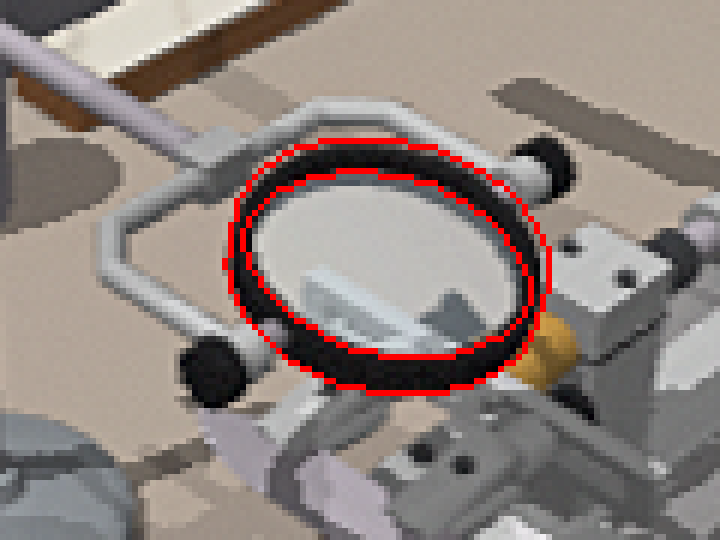

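>>> drive_tool([
  [[0.01, 0.04, 0], [-6, 0, 0]],
  [[0.03, 0.08, 0], [-12, 0, 0]],
  [[0.05, 0.11, 0], [-19, 0, 0]],
  [[0.07, 0.136, 0], [-26, 0, 0]],
  [[0.08, 0.136, -0.02], [-33, 0, 0]],
  [[0.08, 0.136, -0.05], [-40, 0, 0]],
  [[0.08, 0.136, -0.05], [-40, 0, 0]],
  [[0.08, 0.136, -0.05], [-40, 0, 0]],
])

```text
time: 14.85
tool_pos: [0.4309, 0.1499, 0.3289]
tool_rot: [0.342, 0.939, -0.017, 0.005]
contact_force: [-0.1, -0.5, 0.5]
gripper_width: -0.001
```

Run:
```python
from h import *
s=state();print(s['time'],np.round(s['tool_pos'],4),np.round(s['joint_pos'],2))
f=grab_frame('wrist'); m=camera_model('wrist'); cv2.imwrite('pics/w11.png',f[:,:,::-1])
R=cv2.Rodrigues(m['rvec'])[0];print(-R.T@m['tvec'])
```

```text
14.85 [0.4309 0.1499 0.3289] [ 0.52 -0.16  1.77 -0.62  1.87  2.04]
[0.50690946 0.23903479 0.44212887]
```

View pics/w11.png

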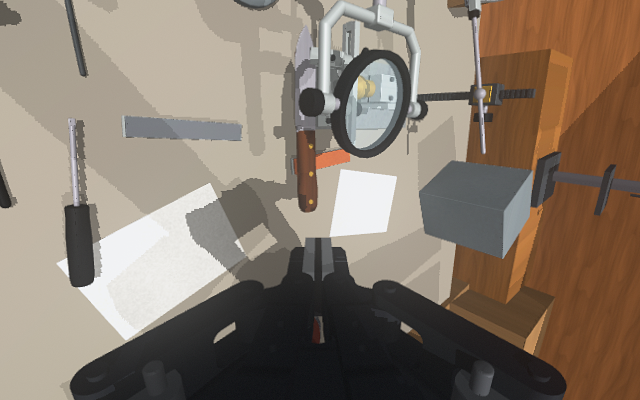

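Run:
```python
from ring2 import *
m=camera_model('wrist'); a=cv2.imread('pics/w11.png')
for thr in (50,70,90):
  for az in (np.pi-.067,np.pi-.05):
    r,ov=fitring(a,m,-.2,thr=thr,az=az); print(thr,r.x.round(4),r.fun)
cv2.imwrite('pics/ov11.png',cv2.resize(ov[20:180,290:450],None,fx=3.7,fy=3.7,interpolation=cv2.INTER_NEAREST))
```

```text
50 [-8.21300e-01  8.08000e-02 -9.76897e+01 -3.61032e+01] 0.046366964784795975
50 [-0.1489  0.061  -5.2176 -5.8779] 0.09887227692403373
70 [-0.1948  0.048   3.2492 -1.2391] 0.1117718135952032
70 [-0.1976  0.0499  0.212  -1.144 ] 0.10284721065860719
90 [-0.2123  0.0448  2.7435 -1.4033] 0.08095608757510171
90 [-0.2204  0.045  -0.4535 -2.004 ] 0.07051632979339864
```

View pics/ov11.png

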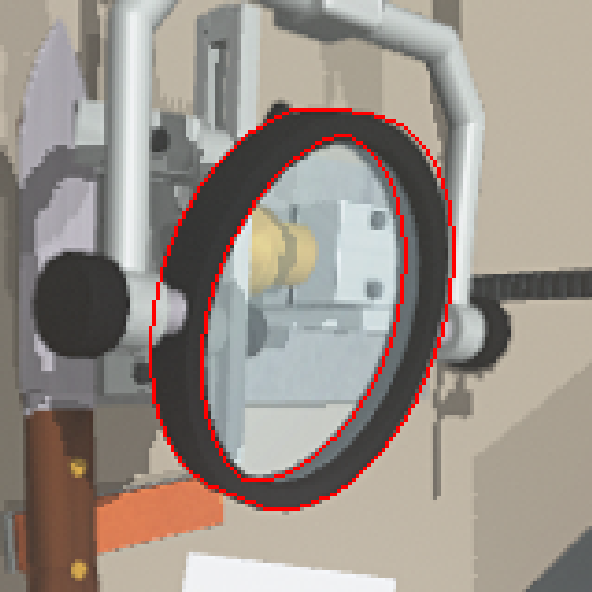

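Run:
```python
from ring2 import *
m=camera_model('wrist'); a=cv2.imread('pics/w11.png')
ux=np.array([.999,.045,0])
E=np.array([.54,.0072,.12]); P=[E,E+.032*ux,E-.032*ux,E+.068*ux,E-.07*ux]
q=proj(m,P); print(q.round(1))
C=proj(m,[(.714,-.0037,.25)]);print(C, proj(m,[(.58,.0053,.25),(.579,.0008,.25)]))
c=a[0:180,280:460]; c=cv2.resize(c,None,fx=4,fy=4,interpolation=cv2.INTER_CUBIC)
for p in q: cv2.drawMarker(c,tuple(int(v) for v in ((p-[280,0])*4+1.5)),(0,0,255),cv2.MARKER_CROSS,10,1)
# predicted tilt axis
for az in (np.pi-.067,np.pi-.05):
    cc=np.array([.714+.21*np.cos(az),-.0037+.21*np.sin(az),.25]); t=np.array([np.sin(az),-np.cos(az),0])
    for k in (-.082,.082,0):
        p=proj(m,[cc+k*t])[0]; print(az,k,p.round(1)); cv2.drawMarker(c,tuple(int(v) for v in ((p-[280,0])*4+1.5)),(255,0,0) if az<3.08 else (0,160,0),cv2.MARKER_CROSS,14,1)
cv2.imwrite('pics/w11c.png',c[:600])
```

```text
[[294.2  81.2]
 [291.6  53.9]
 [296.6 107.2]
 [288.6  21.6]
 [299.3 136.6]]
[[ 383.50748741 -151.33777208]] [[376.08675552  21.75122594]
 [379.21931269  23.68885244]]
3.074592653589793 -0.082 [418.2 110.6]
3.074592653589793 0.082 [304.3 103.8]
3.074592653589793 0 [371.8 107.7]
3.0915926535897933 -0.082 [420.  109.4]
3.0915926535897933 0.082 [307.9 105.7]
3.0915926535897933 0 [374.2 107.8]
```

View pics/w11c.png

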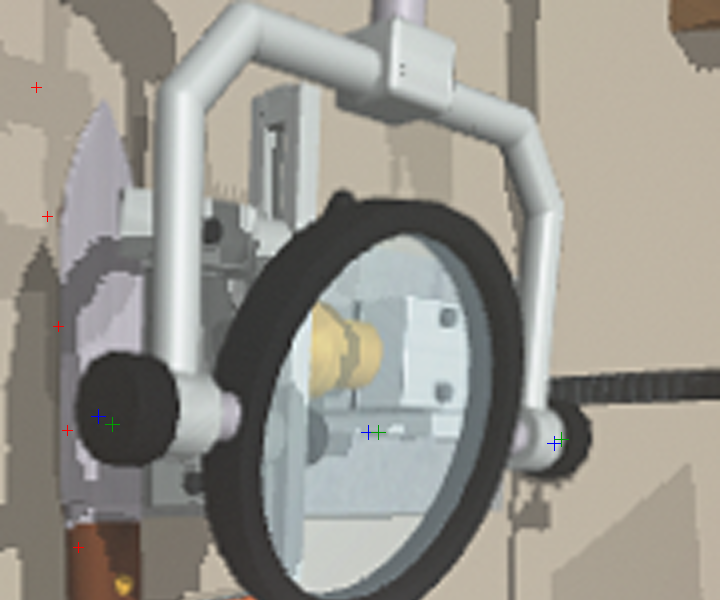

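>>> drive_tool([
  [[-0.01, -0.02, 0.03], [7, 0, 0]],
  [[-0.03, -0.05, 0.05], [14, 0, 0]],
  [[-0.05, -0.09, 0.05], [21, 0, 0]],
  [[-0.05, -0.12, 0.05], [28, 0, 0]],
  [[-0.04, -0.136, 0.05], [35, 0, 0]],
  [[-0.01, -0.136, 0.05], [40, 0, 0]],
  [[0.02, -0.136, 0.01], [40, 0, 0]],
  [[0.02, -0.136, -0.02], [40, 0, 0]],
])

```text
time: 15.7
tool_pos: [0.4536, 0.0111, 0.3129]
tool_rot: [0.0, 1.0, -0.021, 0.004]
contact_force: [-0.2, -0.1, -0.3]
gripper_width: 0.003
```

>>> drive_tool([
  [[0, 0, 0], [0, 0, 0]],
  [[0, 0, -0.03], [0, 0, 0]],
  [[0, 0, -0.052], [0, 0, 0]],
  [[0, 0, -0.06], [0, 0, 0]],
  [[0, 0, -0.063], [0, 0, 0]],
  [[0, 0, -0.065], [0, 0, 0]],
  [[0, 0, -0.065], [0, 0, 0]],
])

```text
time: 16.4
tool_pos: [0.4521, 0.0135, 0.2476]
tool_rot: [0.0, 1.0, -0.019, 0.002]
contact_force: [-0.6, -0.7, 1.5]
gripper_width: -0.001
```

Run:
```python
from h import *
s=state();print(s['time'],np.round(s['tool_pos'],4),s['tool_rot'],s['contact_force'])
```

```text
16.4 [0.4521 0.0135 0.2476] [ 2.79734774e-04  9.99815772e-01 -1.90986241e-02  1.89359698e-03] [-0.58405699 -0.68859543  1.54909176]
```

>>> drive_tool([
  [[0, 0, -0.0005], [0, 0, 0]],
  [[0, 0, -0.0005], [0, 0, 0]],
  [[0, 0, -0.0005], [0, 0, 0]],
])

```text
time: 16.7
tool_pos: [0.4517, 0.0137, 0.2457]
tool_rot: [0.0, 1.0, -0.019, 0.001]
contact_force: [-0.0, 0.0, 2.3]
gripper_width: -0.0
```

>>> drive_tool([
  [[-0.005, 0, 0.03], [0, 0, 0]],
  [[-0.04, 0, 0.07], [0, 0, 0]],
  [[-0.08, 0.02, 0.1], [0, 0, 0]],
  [[-0.08, 0.05, 0.13], [-8, 0, 0]],
  [[-0.07, 0.085, 0.13], [-16, 0, 0]],
  [[-0.05, 0.115, 0.13], [-24, 0, 0]],
  [[-0.03, 0.136, 0.12], [-32, 0, 0]],
  [[-0.02, 0.136, 0.09], [-40, 0, 0]],
])

```text
time: 17.5
tool_pos: [0.4331, 0.1532, 0.3374]
tool_rot: [0.343, 0.939, -0.017, 0.01]
contact_force: [-0.3, -0.4, -0.9]
gripper_width: 0.003
```

>>> drive_tool([
  [[0, 0, 0], [0, 0, 0]],
  [[0, 0, 0], [0, 0, 0]],
  [[0, 0, 0], [0, 0, 0]],
])

```text
time: 17.8
tool_pos: [0.4313, 0.1491, 0.3371]
tool_rot: [0.341, 0.94, -0.019, 0.008]
contact_force: [0.0, -0.4, 0.5]
gripper_width: -0.004
```

Run:
```python
from ring2 import *
s=state();print(s['time'],np.round(s['tool_pos'],4))
f=grab_frame('wrist'); m=camera_model('wrist'); a=np.ascontiguousarray(f[:,:,::-1]); cv2.imwrite('pics/w12.png',a)
for thr in (80,90,100):
  for az in (np.pi-.067,np.pi-.058):
    r,ov=fitring(a,m,-.25,thr=thr,az=az); print(thr,az,r.x.round(4),r.fun)
cv2.imwrite('pics/ov12.png',cv2.resize(ov[20:180,290:450],None,fx=3.7,fy=3.7,interpolation=cv2.INTER_NEAREST))
f=grab_frame('side'); cv2.imwrite('pics/side12.png',f[:,:,::-1])
for thr in (70,90):
    r,ov2=fitring(np.ascontiguousarray(f[:,:,::-1]),camera_model('side'),-.25,thr=thr,az=np.pi-.063); print('side',r.x.round(4),r.fun)
```

```text
17.8 [0.4313 0.1491 0.3371]
80 3.074592653589793 [-2.4240e-01  4.5900e-02  1.7523e+00 -1.0000e-04] 0.09327591572658193
80 3.0835926535897933 [-0.2355  0.0465  0.5785 -0.2143] 0.08941531953793529
90 3.074592653589793 [-0.2688  0.0448  1.2266 -1.1456] 0.07897369542944976
90 3.0835926535897933 [-0.255   0.0447 -0.3283 -0.6963] 0.07324405486564602
100 3.074592653589793 [-0.2611  0.044   0.6631 -1.2022] 0.06804801339459711
100 3.0835926535897933 [-0.2475  0.0442 -0.8448 -0.7875] 0.06142079840166912
side [ 0.1091  0.0433 -3.0087  4.5685] 0.21197505932424437
side [-0.0513  0.0067 -3.3982  1.6749] 0.1738577415285193
```

View pics/ov12.png

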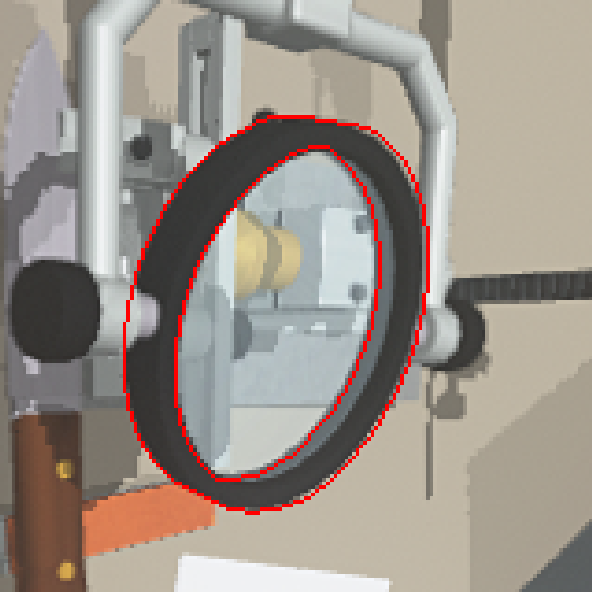

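>>> drive_tool([
  [[-0.02, 0, 0.04], [8, 0, 0]],
  [[-0.04, -0.03, 0.08], [16, 0, 0]],
  [[-0.05, -0.07, 0.09], [24, 0, 0]],
  [[-0.06, -0.11, 0.09], [32, 0, 0]],
  [[-0.06, -0.15, 0.09], [40, 0, 0]],
  [[-0.06, -0.19, 0.09], [40, 0, 0]],
  [[-0.06, -0.23, 0.09], [40, 0, 0]],
  [[-0.06, -0.27, 0.09], [40, 0, 0]],
])

```text
time: 18.7
tool_pos: [0.3696, -0.1229, 0.4275]
tool_rot: [0.001, 1.0, -0.021, 0.003]
contact_force: [0.4, 0.5, 0.4]
gripper_width: 0.0
```

>>> drive_tool([
  [[-0.01, -0.04, 0], [0, 0, 0]],
  [[-0.02, -0.08, 0], [0, 0, 0]],
  [[-0.04, -0.12, 0], [0, 0, 0]],
  [[-0.06, -0.16, 0], [0, 0, 0]],
  [[-0.06, -0.2, 0], [0, 0, 0]],
  [[-0.06, -0.2, 0], [0, 0, 0]],
  [[-0.06, -0.2, 0], [0, 0, 0]],
])

```text
time: 19.4
tool_pos: [0.3101, -0.3208, 0.4265]
tool_rot: [0.001, 1.0, -0.021, 0.001]
contact_force: [0.5, -0.2, -0.1]
gripper_width: -0.001
```

Run:
```python
from ring2 import *
s=state();print(s['time'],np.round(s['tool_pos'],4))
for c in ('side','top'):
    f=grab_frame(c); a=np.ascontiguousarray(f[:,:,::-1]); cv2.imwrite(f'pics/{c}13.png',a)
    for n in ['lens_centre','edge_mid','rod_mid']: print(c,n,[(x['location'],round(x['confidence'],2)) for x in place_of(c,n)[:1]])
    r=masks_of(c,'lens_centre')
    if r:
        M=r[0]['pixels'].astype(np.uint8); print(r[0]['confidence'],M.sum()); cv2.imwrite(f'pics/m13_{c}.png',M*255)
    for thr in (60,75):
        r,ov2=fitring(a,camera_model(c),-.25,thr=thr,az=np.pi-.063); print(c,r.x.round(4),r.fun)
    cv2.imwrite(f'pics/ov13{c}.png',cv2.resize(ov2[130:220,270:390] if c=='side' else np.clip(ov2[80:240,240:400].astype(int)*2,0,255).astype(np.uint8),None,fx=4,fy=4,interpolation=cv2.INTER_CUBIC))
```

```text
19.4 [ 0.3101 -0.3208  0.4265]
side lens_centre [([0.508, 0.008, 0.2507], 0.57)]
side edge_mid [([0.5359, 0.01, 0.1216], 0.86)]
side rod_mid [([0.6142, 0.0022, 0.2507], 0.81)]
0.83 1761
side [-0.1928  0.0461 -0.9442 -0.39  ] 0.07936986811219854
side [-0.2108  0.0453 -1.0673 -0.1703] 0.07313892157762436
top lens_centre [([0.5065, 0.0048, 0.249], 0.56)]
top edge_mid []
top rod_mid [([0.6215, 0.0031, 0.2516], 0.74)]
0.71 2142
top [-0.1487  0.0429 -0.0097 -0.2993] 0.04590499319587596
top [-0.1505  0.0422 -0.0618 -0.29  ] 0.048526484942206384
```

View pics/ov13side.png

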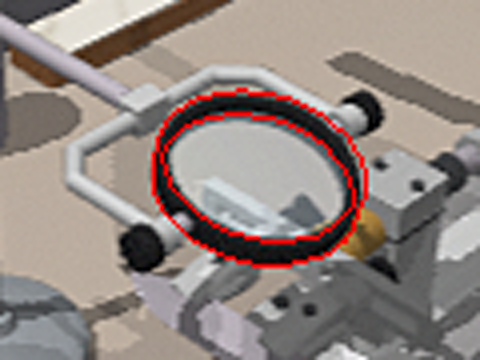

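View pics/ov13top.png

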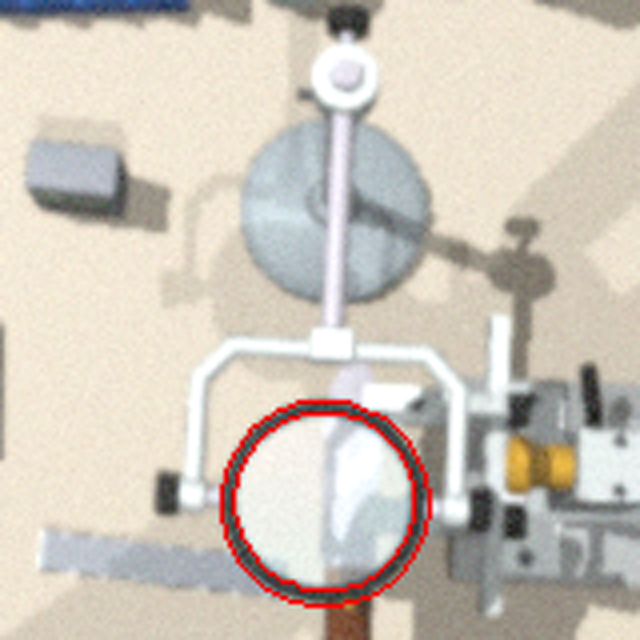

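View pics/side13.png

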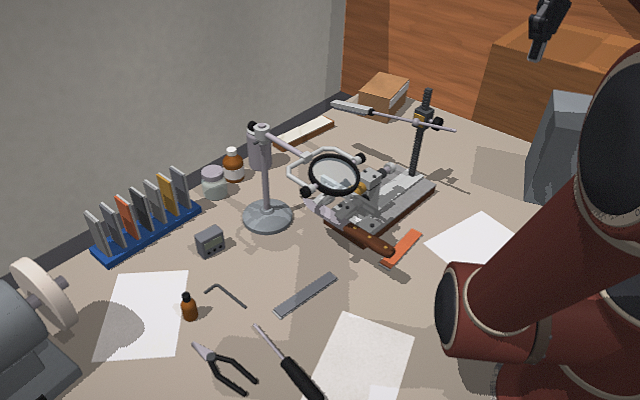

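```bash
cat > oc.py <<'E'
from ring2 import *
from scipy.ndimage import map_coordinates
def outer(m,c,az,t,sh,R):
    h=cv2.convexHull(proj(m,cyl(c,az,t,R=R)[0]).astype(np.float32))[:,0]+sh
    # resample
    d=np.r_[0,np.cumsum(np.linalg.norm(np.diff(np.vstack([h,h[:1]]),axis=0),axis=1))]
    s=np.linspace(0,d[-1],120,endpoint=False); H=np.vstack([h,h[:1]])
    P=np.c_[np.interp(s,d,H[:,0]),np.interp(s,d,H[:,1])]
    T=np.roll(P,-1,0)-np.roll(P,1,0); N=np.c_[T[:,1],-T[:,0]]/np.linalg.norm(T,axis=1)[:,None]
    cc=P.mean(0); N*=np.sign(((P-cc)*N).sum(1))[:,None]; return P,N
def fit_outer(a,m,t0,az,col=COL,fitR=True,rng=3.5):
    g=cv2.GaussianBlur(a.max(axis=2).astype(np.float32),(0,0),.6)
    c=np.array([*(col+.21*np.array([np.cos(az),np.sin(az)])),.25]); p=np.array([t0,0,0,.05])
    for it in range(12):
        P,N=outer(m,c,az,p[0],p[1:3],p[3]); k=np.arange(-rng,rng+.01,.1)
        prof=np.array([map_coordinates(g,[P[:,1]+q*N[:,1],P[:,0]+q*N[:,0]],order=1) for q in k]).T
        gr=np.gradient(prof,axis=1); i=gr.argmax(1); w=(gr.max(1)>2.5)&(prof[:,:8].min(1)<75)
        e=k[i]
        # jacobian numeric along normals
        J=[]
        for j,dl in enumerate([1e-2,.5,.5,5e-4]):
            q=p.copy(); q[j]+=dl; P2,_=outer(m,c,az,q[0],q[1:3],q[3])
            # distance change along normal
            from scipy.spatial import cKDTree
            PP=np.vstack([P2+(np.roll(P2,-1,0)-P2)*f for f in np.linspace(0,1,20,endpoint=False)])
            _,ii=cKDTree(PP).query(P); J.append(((PP[ii]-P)*N).sum(1)/dl)
        J=np.array(J).T
        use=[0,1,2,3] if fitR else [0,1,2]
        med=np.median(np.abs(e[w])); ww=w&(np.abs(e)<max(1.0,3*med))
        dx=np.linalg.lstsq(J[ww][:,use],e[ww],rcond=None)[0]; p[use]+=.8*dx
    cov=np.linalg.inv(J[ww][:,use].T@J[ww][:,use]); sd=np.sqrt(np.diag(cov))*e[ww].std()
    return p,e[ww].std(),ww.sum(),sd[0]
E
python3 - <<'E'
from oc import *
# camera in tool from current
s=state(); m=camera_model('wrist')
from scipy.spatial.transform import Rotation as Ro
def q2R(q): return Ro.from_quat([q[1],q[2],q[3],q[0]]).as_matrix()
Rt=q2R(s['tool_rot']); pt=np.array(s['tool_pos']); R=cv2.Rodrigues(m['rvec'])[0]; o=-R.T@m['tvec']
oc_=Rt.T@(o-pt); Rc=R@Rt; print('cam in tool',oc_)
def wm(pos,q):
    q=np.array(q)/np.linalg.norm(q);Rt=q2R(q); R=Rc@Rt.T; o=np.array(pos)+Rt@oc_; mm=dict(m); mm['rvec']=cv2.Rodrigues(R)[0].ravel(); mm['tvec']=-R@o; return mm
W=[('w12',wm([.4313,.1491,.3371],[.341,.94,-.019,.008]),-.25),('w11',wm([.4309,.1499,.3289],[.342,.939,-.017,.005]),-.2)]
S=camera_model('side')
for n,mm,t in W+[('side13',S,-.22),('side10',S,-.18),('wrist6',wm([.4642,.0126,.3563],[0,.99982,-.01916,0]),.6)]:
    a=cv2.imread(f'pics/{n}.png')
    for az in (np.pi-.063,):
        for fr in (True,False): 
            r=fit_outer(a,mm,t,az,fitR=fr); print(n,fr,r[0].round(4),[round(float(x),4) for x in r[1:]])
E
```

```text
cam in tool [ 7.54713163e-02 -9.17578784e-05 -1.42371184e-01]
w12 True [-0.242  -1.0155 -0.9442  0.0495] [0.3271, 107.0, 0.0024]
w12 False [-0.2475 -0.9722 -0.8513  0.05  ] [0.3924, 107.0, 0.0028]
w11 True [-0.2003 -1.2114 -0.8927  0.0494] [0.2877, 103.0, 0.002]
w11 False [-0.2019 -1.1759 -0.8242  0.05  ] [0.3076, 104.0, 0.0021]
side13 True [-0.2561 -1.4783  0.3802  0.0487] [0.3227, 113.0, 0.0052]
side13 False [-0.2024 -1.3515  0.3914  0.05  ] [0.4332, 108.0, 0.0051]
side10 True [-0.2067 -1.5595  0.2524  0.0487] [0.3103, 111.0, 0.0047]
side10 False [-0.1577 -1.3147  0.2373  0.05  ] [0.36, 102.0, 0.004]
wrist6 True [ 0.5671 -1.519  -0.6873  0.0495] [0.3192, 113.0, 0.0049]
wrist6 False [ 0.6124 -1.4478 -1.2013  0.05  ] [0.4072, 108.0, 0.0034]
```

Run:
```python
from plant import *
import numpy as np
s=state(); print(s['time'],np.abs(s['joint_vel']).max()); print(job_done())
```

```text
19.9 0.004893774505056616
the job is handed in; nothing more can be done
None
```

I swung the magnifier arm about 46° round to the knife and tilted the lens from about +0.6 rad to about -0.25 rad. I handed the job in at 19.9 s with the robot well clear and at rest.

**How it was done:** I closed the fingers loosely around the bare rod to swing the arm. I then pressed the lens's outer rim down with the closed fingertips, twice. The last contact force I read was 2.3 N.

**Arm direction:** the last top picture matched the arm aimed 0.063 rad off -x to within 0.3 px. The line from the column to the edge middle needs 0.062 to 0.064 rad. The wrist camera had earlier given 0.058 to 0.069 rad, so I expect about 1 mm of sideways error.

**Lens tilt:** the best contour fits gave -0.242 rad from the wrist camera and -0.256 rad from the side camera. About -0.26 rad is wanted (0.25 to 0.27, depending on the edge position used), so the axis should meet the edge within about 2 to 3 mm.

**Checks that disagreed:**
- Side-camera fits with the ring size held fixed gave about -0.20 rad.
- The top camera gave -0.15 rad, but that view hardly responds to tilt.

I relied on the fits that let the ring size vary, because they left smaller errors. In the last pictures the knife, jig and loose things looked unmoved.

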